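Grade the cork ball stoppers

ROBOT

A 7-joint arm with a two-finger parallel gripper is mounted at the origin on a cart in front of the work surface, level with it; the furniture and walls round the work are solid. World frame = base frame: x ahead of the robot, y to its left, z up, the work surface at z = 0. Lengths are in m, angles in rad, forces in N, time in s.
With the tool pointing down it reaches from about 0.4 to 0.85 m from the base axis. Payload 4.4 kg.
Tool frame: the origin (TCP) lies at the very end of the fingers, on their centre line; the grasp point (between the pads) lies 19 mm behind it (manip.pinch_z is the distance from the TCP to the grasp point, in m); z points along the fingers, y is the line along which they close (so a half turn about z gives the same grasp; the last joint's range is limited). The gripper opens to 94 mm and grips with 3 to 60 N. Pads are 16 mm wide; open, the fingers measure 119 mm over their backs; the gripper's body (75 mm by 177 mm) begins 78 mm behind the grasp point.
Start: joints at [1.156, 0.628, 0.038, 1.517, -0.027, 0.996, -0.02], TCP at [0.222, -0.611, 0.205] pointing down, gripper open.
Joint ranges: [-3.06, 3.06], [-0.37, 2.12], [-1.25, 1.32], [0.18, 2.47], [-1.1, 4.24], [0.23, 1.98], [-2.94, 2.94]. Speed limits (rad/s): [2.57, 2.57, 3.14, 3.14, 3.14, 3.14, 3.14].

INTERFACE

Orientations are given as a rotation vector (axis times angle).
In Python, from bench import status, cams, ticket, manip gives the robot as it stands.
- The arm moves only by the tool carry_out, never from a script. Its argument "steps" is a list of rows, each an object of numbers: "dx", "dy", "dz": the shift along the tool's x, y, z in m; "wx", "wy", "wz": the turn, a rotation vector about the tool's x, y, z in degrees; "claw": the closure, from -1 (fully open) to 1 (shut), so that 0 is half open. A call has exactly 10 rows; each row shifts and turns the commanded pose from where the row before left it, along the tool's axes as they then stand; what a row does not reach is not made up. A row lasts 1/8 s, in which the tool goes at most 62.5 mm and 10.7 degrees, less where a joint would pass 70% of its speed; a pose out of reach is approached as far as the arm can. A call is refused whole if a number of a shift passes 0.0625 or a number of a turn 10.7, either way. A call with a gripper value outside its range is refused whole. The fingers move at their own pace and stop on an object; the grip force is fixed at half the most. Time passes only in rows, so rows that do not move let the fingers close, or fill a call up. It gives the time, the measured TCP pose, the force, the opening and the grip force at its end, in the units of the state.
- status.get_state(): the state, without advancing time (a new reading comes with each control period).
- cams.capture(name): name is "scene" or "top"; returns a dict with "pixels" (400x640x3 uint8, red, green, blue), "K" (3x3 intrinsics, pixels), "R" (3x3) and "t" (3): a world point X has camera coordinates R X + t. Camera axes: x right, y down, z forward; pixel columns grow to the right and rows downward; lengths in m; the calibration is good to about 2 mm. A picture is of the moment at which its call begins. There is no depth.
- ticket.hand_in(): hands the job in; it is judged then, once.
The state is a dict: "clock": time; "joint_pos": joint angles; "qd": joint speeds; "effort": joint torques, N m; "position": TCP position; "tool_rot": TCP orientation; "wrist_force": force on the tool from outside, world axes, zero at the start; "ft_torque": the same for the moment, N m; "opening": opening from 0.0 (shut) to 1.0 (fully open); "gripper_force": force on a finger pad.
Only numpy, scipy, OpenCV 4.12 (cv2) and the standard library are available. Lean on these libraries where they do the work, as an engineer would, in place of code of your own. Each camera call takes 0.05 s, during which the arm holds its last target. There are 200 camera calls.

TASK

Sort the cork ball stoppers lying on the mat by size: load all of them into the tipping pan at the head of the grading ramp, then slowly lift the pan by its handle so that they roll down and each ends in the tray of its own size, and lower the pan to rest again; put none into its tray by hand. The cork dents, so pinch the balls gently, with a grip of no more than about 12 N, and leave the jigger, bitters bottle and spice jar where they stand.

Things in the scene. Friction and masses are not known exactly. Their poses are not given: they have to be found in the camera images.
- small_1: waxed cork ball stopper, a plain 22 mm ball (small size), 10 to 35 g; origin at its centre. It rolls, but soon comes to rest. May be absent.
- small_2: waxed cork ball stopper, a plain 22 mm ball (small size), 10 to 35 g; origin at its centre. It rolls, but soon comes to rest. May be absent.
- medium_1: waxed cork ball stopper, a plain 30 mm ball (medium size), 10 to 35 g; origin at its centre. It rolls, but soon comes to rest. May be absent.
- medium_2: waxed cork ball stopper, a plain 30 mm ball (medium size), 10 to 35 g; origin at its centre. It rolls, but soon comes to rest. May be absent.
- large_1: waxed cork ball stopper, a plain 38 mm ball (large size), 10 to 35 g; origin at its centre. It rolls, but soon comes to rest. May be absent.
- large_2: waxed cork ball stopper, a plain 38 mm ball (large size), 10 to 35 g; origin at its centre. It rolls, but soon comes to rest. May be absent.
- ramp: polished, slippery size-grading ramp of wood and brass, fixed. Origin on the worktop under the hinge line, mid-width. Tipping pan along +y; along -y the ramp falls 12 deg, its plate's top 124 mm high at y=0, 79 mm at y=-215 (mm). Its slot along x=0 is 18 mm wide to y=-20, then widens in steps at -20, -80, -155: the three holes. Cheeks at x=+-30 to 36, 22 mm above the plate; end wall 122 mm high.
- pan (a joint): tipping pan's angle, rad: 0 at rest (leans 0.07 rad down away from the ramp), grows as the far end lifts, to 0.7; 0.4 tips all out; above 0.3 rad/s balls may overshoot their holes; let go, it falls back. Channel along ramp +y, 0 to 192 mm: two strips 18 mm apart, inner edges 124 mm high at the hinge, outer 7 mm higher, carry balls in file; side walls at x=+-38 to 42, 14 mm high; end board 24 mm.
- pan_handle (a point): middle of the pan's handle: a 12 mm thick round bar, 64 mm long, parallel to the ramp's x axis, above the pan's far end (held by 6 mm posts 24 mm either side of its middle); 36 mm free under its middle, above the end board, to close fingers on.
- pan_hinge (a point): the pan's hinge line, at the head of the ramp, 124 mm above the worktop; the line is parallel to the ramp's x axis.
- mat: black ribbed rubber bar mat, 176 x 246 mm, fixed, on which the balls lie: floor 6 mm thick, with a 6 mm wide rim 10 mm above the floor; origin in the middle of its underside, long side along its y.
- jigger: copper double jigger, 43 x 43 x 84 mm, bystander; origin at its underside.
- bitters: small bitters bottle with black cap, 43 x 43 x 142 mm, bystander; origin at its underside.
- spice_jar: spice jar with pale lid, 47 x 47 x 98 mm, bystander; origin at its underside.
- small_tray (a point): floor of the open front part of the small tray (ramp frame x=-70 mm, y=-50). The 26 mm wide small hole is 70 mm behind it (ramp +x); balls that fall through it roll out to here. The tray is a lane along ramp x from -103 (lip) to +36, 55 mm wide, walls 34 mm high, floor 11 mm high at the lip rising to 36 at the back; each ball falls through the first hole wider than itself.
- medium_tray (a point): floor of the open front part of the medium tray (ramp frame x=-70 mm, y=-117.5). The 34 mm wide medium hole is 70 mm behind it (ramp +x); balls that fall through it roll out to here. The tray is a lane along ramp x from -103 (lip) to +36, 70 mm wide, walls 34 mm high, floor 11 mm high at the lip rising to 36 at the back; each ball falls through the first hole wider than itself.
- large_tray (a point): floor of the open front part of the large tray (ramp frame x=-70 mm, y=-185). The 42 mm wide large hole is 70 mm behind it (ramp +x); balls that fall through it roll out to here. The tray is a lane along ramp x from -103 (lip) to +36, 55 mm wide, walls 34 mm high, floor 11 mm high at the lip rising to 36 at the back; each ball falls through the first hole wider than itself.
There are look-alikes about, which are no part of the job. What is shaped like the large_2 but purple is not meant.

How it is judged:
By the outcome, as a careful person would: the job done as asked, in the order asked, and still so for the second after the job is handed in, with the robot touching nothing.
Of small_1, small_2, medium_1, medium_2, large_1, large_2 only 4 to 5 are there at a start; the rules pass over those that are not, and their reading is None.
At some moment in a run one of medium_1, medium_2, large_1, large_2 may be knocked a few centimetres aside while the robot is not near it.
It also fails if it takes over 210 s, if anything falls off the work surface, if the arm or the gripper's body presses on something with over 40 N, if the wrist force passes 120 N, or if a joint passes its speed limit or range.

## Working session

There is one attempt and no reset: what is moved stays moved. The work goes in short steps, Python scripts to look and compute and a tool call to move; the robot and the scene stay as the last step left them, time stands still between calls to the robot, and variables do not carry over. Pictures are saved under pics/ and viewed, at most 14 in all, crops included, and the job is handed in when it is done.

Besides the shell and the picture viewer there is one more tool, called after ">>>" as name(argument=value, ...) on one line, values as JSON. carry_out: Moves the arm, as the interface text tells. Its arguments: {"type":"object","properties":{"steps":{"type":"array","items":{"type":"object","properties":{"dx":{"type":"number"},"dy":{"type":"number"},"dz":{"type":"number"},"wx":{"type":"number"},"wy":{"type":"number"},"wz":{"type":"number"},"claw":{"type":"number"}}}}},"required":["steps"]}

```bash
mkdir -p pics; ls; python3 - <<'E'
from bench import status,cams,manip
import cv2
print(status.get_state()); print([a for a in dir(manip) if a[0]!='_'], manip.pinch_z)
for n in("scene","top"):
    c=cams.capture(n); cv2.imwrite(f"pics/{n}0.png",c["pixels"][:,:,::-1]); print(n,c["K"],c["R"],c["t"])
E
```

```text
pics
{'clock': 0.0, 'joint_pos': array([ 1.15619599,  0.6293391 ,  0.038427  ,  1.51831555, -0.02694313,
        0.99632117, -0.01999977]), 'qd': array([-0.00099756,  0.00283525, -0.00019328, -0.00039237, -0.00080477,
       -0.00093434,  0.00080697]), 'effort': array([-8.30585104e-04, -5.49730754e+01,  1.14382580e+00, -1.86630875e+01,
       -5.20801032e-02,  2.37623375e-02,  1.72632458e-04]), 'position': array([ 0.22194769, -0.61023996,  0.20457521]), 'tool_rot': array([-3.09212713e+00, -5.44873060e-01,  6.04195159e-04]), 'wrist_force': array([-0.22007539,  0.78990717,  0.0109269 ]), 'ft_torque': array([-0.01227018,  0.0052157 ,  0.02973979]), 'gripper_force': 0.0, 'opening': 0.9966777812658117}
['IKError', 'pinch_z'] 0.0188
scene [[459.62557548   0.         316.82392129]
 [  0.         459.62557548 194.01518656]
 [  0.           0.           1.        ]] [[-0.91421124 -0.40493266 -0.01572723]
 [-0.30422171  0.71144134 -0.63348273]
 [ 0.26770685 -0.57435247 -0.77359698]] [0.41811925 0.27996019 1.32136525]
top [[456.24564038   0.         321.21751886]
 [  0.         456.24564038 201.06095462]
 [  0.           0.           1.        ]] [[-0.00678382 -0.99995066 -0.00725646]
 [-0.99691052  0.0073307  -0.07820281]
 [ 0.07825215  0.00670353 -0.99691106]] [-0.04941533  0.49450337  1.41646618]
```

View pics/scene0.png

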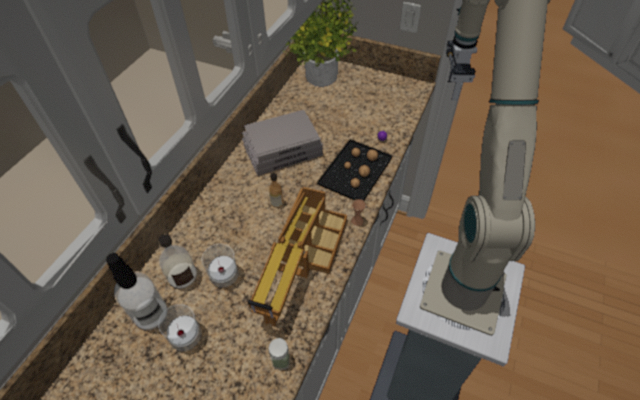

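View pics/top0.png

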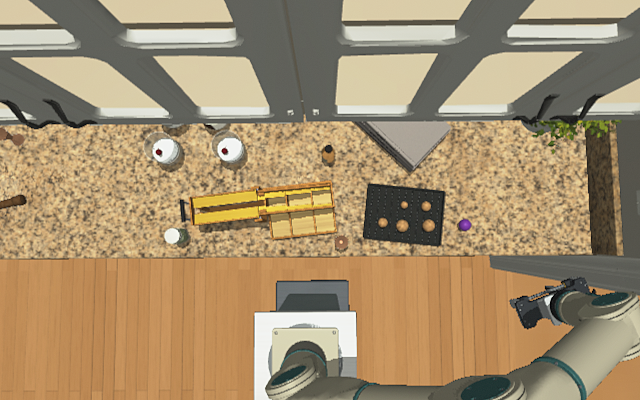

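```bash
cat > h.py <<'E'
import numpy as np,cv2
from bench import status,cams
def ray(c,uv):
    d=c["R"].T@np.linalg.inv(c["K"])@np.array([uv[0],uv[1],1.]); o=-c["R"].T@c["t"]; return o,d
def onz(c,uv,z):
    o,d=ray(c,uv); return o+d*(z-o[2])/d[2]
def proj(c,X):
    p=c["K"]@(c["R"]@np.asarray(X,float)+c["t"]); return p[:2]/p[2]
def tri(c1,a,c2,b):
    o1,d1=ray(c1,a);o2,d2=ray(c2,b); d1/=np.linalg.norm(d1);d2/=np.linalg.norm(d2)
    s=np.linalg.lstsq(np.c_[d1,-d2],o2-o1,rcond=None)[0]
    p,q=o1+d1*s[0],o2+d2*s[1]; return (p+q)/2,np.linalg.norm(p-q)
def crop(c,x0,y0,x1,y1,k,f):
    cv2.imwrite(f,cv2.resize(c["pixels"][y0:y1,x0:x1,::-1],None,fx=k,fy=k,interpolation=cv2.INTER_CUBIC))
def balls(c,box):
    x0,y0,x1,y1=box; im=np.ascontiguousarray(c["pixels"][y0:y1,x0:x1]); im=cv2.resize(im,None,fx=4,fy=4,interpolation=cv2.INTER_CUBIC)
    h=cv2.cvtColor(im,cv2.COLOR_RGB2HSV); m=((h[...,0]>4)&(h[...,0]<22)&(h[...,1]>70)&(h[...,2]>75)).astype(np.uint8)
    n,_,s,ce=cv2.connectedComponentsWithStats(m)
    return [(round((ce[i][0]+.5)/4+x0-.5,1),round((ce[i][1]+.5)/4+y0-.5,1),round(2*np.sqrt(s[i][4]/np.pi)/4,1)) for i in range(1,n) if s[i][4]>150]
E
python3 - <<'E'
from h import *
t=cams.capture("top"); s=cams.capture("scene")
big=np.vstack([cv2.resize(t["pixels"][175:265,160:480],(800,225),interpolation=cv2.INTER_CUBIC),cv2.resize(s["pixels"][120:330,235:425],(332,367),interpolation=cv2.INTER_CUBIC) if 0 else cv2.copyMakeBorder(cv2.resize(s["pixels"][120:330,235:425],None,fx=1.75,fy=1.75,interpolation=cv2.INTER_CUBIC),0,0,0,800-332,cv2.BORDER_CONSTANT)])
cv2.imwrite("pics/a.png",big[:,:,::-1]); print(big.shape)
bt=balls(t,(366,185,443,243)); bs=balls(s,(322,143,385,195)); print(bt,bs)
for b in bt:
    P=onz(t,b[:2],.006+.015); print(P.round(3), b[2]/456.2*(t["R"]@P+t["t"])[2])
    k=min(bs,key=lambda q:np.hypot(*(proj(s,P)-q[:2]))); print("  tri",[x.round(4) for x in tri(t,b[:2],s,k[:2])],proj(s,P),k)
for n,uv in dict(edge=(320,258),edgeR=(480,258),purp=(464,225),jig=(341,243),bit=(328,155),jar=(175,237)).items(): print(n,onz(t,uv,0).round(3))
E
```

```text
(593, 800, 3)
[(np.float64(366.2), np.float64(190.7), np.float64(4.8)), (np.float64(423.2), np.float64(186.5), np.float64(14.7)), (np.float64(403.9), np.float64(204.4), np.float64(7.6)), (np.float64(425.8), np.float64(205.7), np.float64(10.0)), (np.float64(382.5), np.float64(222.0), np.float64(9.9)), (np.float64(402.0), np.float64(225.2), np.float64(12.5)), (np.float64(428.4), np.float64(225.0), np.float64(12.6)), (np.float64(441.8), np.float64(234.6), np.float64(5.7)), (np.float64(379.0), np.float64(241.1), np.float64(10.6))] [(np.float64(329.9), np.float64(153.4), np.float64(22.0)), (np.float64(376.3), np.float64(145.6), np.float64(12.2)), (np.float64(355.4), np.float64(151.2), np.float64(8.1)), (np.float64(371.8), np.float64(154.0), np.float64(10.3)), (np.float64(347.1), np.float64(164.3), np.float64(6.3)), (np.float64(363.8), np.float64(169.9), np.float64(10.7)), (np.float64(378.9), np.float64(185.8), np.float64(16.4)), (np.float64(354.7), np.float64(181.8), np.float64(8.8)), (np.float64(328.1), np.float64(191.6), np.float64(10.0))]
[ 0.526 -0.195  0.021] 0.015102425509191384
  t
[... 1136 characters left out ...]
22438
  tri [array([ 0.4153, -0.3846,  0.0342]), np.float64(0.0019)] [371.18027721 155.99127984] (np.float64(371.8), np.float64(154.0), np.float64(10.3))
[ 0.386 -0.428  0.021] 0.017778330904415572
  tri [array([ 0.3974, -0.4156,  0.0546]), np.float64(0.0238)] [382.94981047 150.80123696] (np.float64(376.3), np.float64(145.6), np.float64(12.2))
[ 0.367 -0.232  0.021] 0.033057662768786605
  tri [array([ 0.3533, -0.2324,  0.0554]), np.float64(0.0301)] [369.43546509 190.91601012] (np.float64(378.9), np.float64(185.8), np.float64(16.4))
edge [ 0.315 -0.048  0.   ]
edgeR [ 0.312 -0.552  0.   ]
purp [ 0.416 -0.505  0.   ]
jig [ 0.362 -0.114  0.   ]
bit [ 0.644 -0.076  0.   ]
jar [0.385 0.412 0.   ]
```

View pics/a.png

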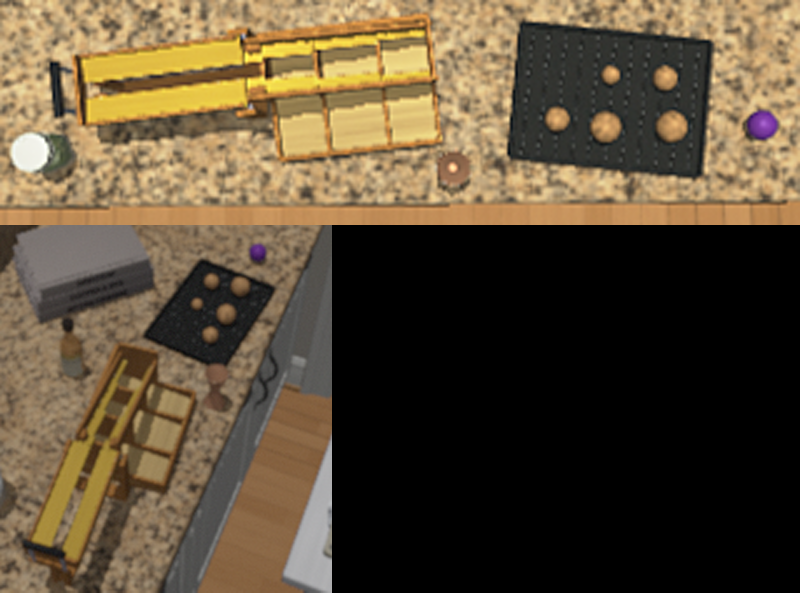

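```bash
python3 - <<'E'
from h import *
t=cams.capture("top"); s=cams.capture("scene")
def dark(c,box,thr=45):
    x0,y0,x1,y1=box; m=(c["pixels"][y0:y1,x0:x1].max(2)<thr).astype(np.uint8)
    n,_,st,ce=cv2.connectedComponentsWithStats(m); i=1+np.argmax(st[1:,4])
    p=np.argwhere(_==i)[:,::-1]; r=cv2.minAreaRect(p.astype(np.int32)); return (r[0][0]+x0,r[0][1]+y0),r[1],r[2],st[i][4]
a=dark(t,(176,192,190,228)); b=dark(s,(242,295,280,318)); print(a,b); print("handle",tri(t,a[0],s,b[0]))
# hinge & ends of pan, top crop px
f=lambda u,v:(160+u/2.5-.3,175+v/2.5-.3)
for n,(p,q) in dict(far=((77,60),(85,125)),hinge=((243,36),(252,112)),low=((431,18),(437,88))).items():
    for z in (.111,.124,.135): print(n,z,onz(t,f(*p),z).round(3),onz(t,f(*q),z).round(3))
crop(t,176,178,346,258,4.7,"pics/b.png"); crop(s,235,180,355,325,4.1,"pics/c.png")
# mat corners both views
ct=[(368.5,184.2),(444.5,191.3),(440.5,245.2),(363.5,237.5)]
for u in ct: print("mat",onz(t,u,.016).round(3),proj(s,onz(t,u,.016)).round(1))
E
```

```text
((182.17406129837036, 209.97952270507812), (20.33037757873535, 3.505237340927124), 83.2901611328125, np.int32(45)) ((259.85765075683594, 304.95551681518555), (23.086484909057617, 4.175849914550781), 17.35402488708496, np.int32(81))
handle (array([0.45841115, 0.33606771, 0.17409358]), np.float64(0.0028494909049281768))
far 0.111 [0.497 0.332 0.111] [0.42  0.322 0.111]
far 0.124 [0.496 0.328 0.124] [0.42  0.318 0.124]
far 0.135 [0.495 0.325 0.135] [0.419 0.315 0.135]
hinge 0.111 [0.524 0.136 0.111] [0.434 0.125 0.111]
hinge 0.124 [0.522 0.134 0.124] [0.433 0.123 0.124]
hinge 0.135 [0.521 0.133 0.135] [0.433 0.122 0.135]
low 0.111 [ 0.543 -0.086  0.111] [ 0.461 -0.092  0.111]
low 0.124 [ 0.542 -0.086  0.124] [ 0.46  -0.092  0.124]
low 0.135 [ 0.541 -0.086  0.135] [ 0.459 -0.092  0.135]
mat [ 0.547 -0.203  0.016] [316.9 182.1]
mat [ 0.522 -0.442  0.016] [349.  139.1]
mat [ 0.353 -0.425  0.016] [391.3 155. ]
mat [ 0.379 -0.185  0.016] [361.1 201.1]
```

View pics/b.png

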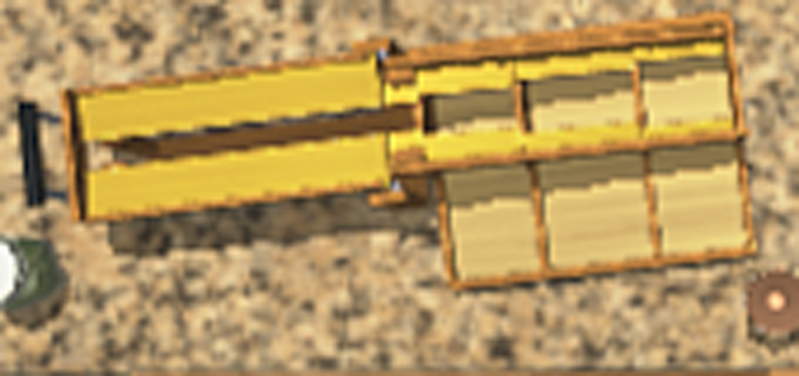

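View pics/c.png

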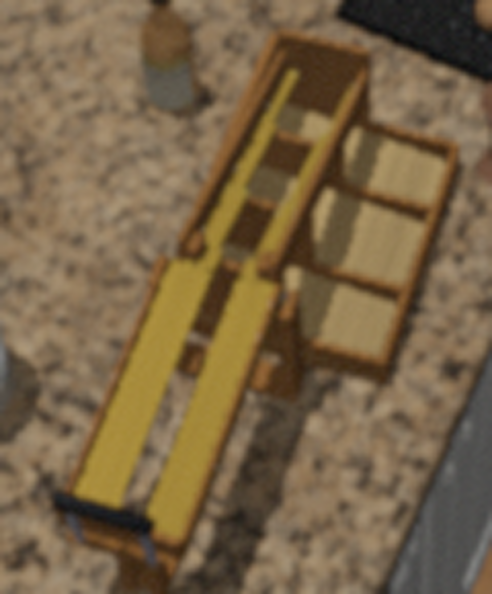

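>>> carry_out(steps=[{"dz": -0.05, "wz": 7, "claw": 0}, {"dz": -0.05, "wz": 7, "claw": 0}, {"dx": 0.03, "dy": -0.043, "claw": 0}, {"dx": 0.03, "dy": -0.043, "claw": 0}, {"dx": 0.03, "dy": -0.043, "claw": 0}, {"dx": 0.03, "dy": -0.043, "claw": 0}, {"dx": 0.03, "dy": -0.043, "claw": 0}, {"dx": 0.03, "dy": -0.043, "claw": 0}, {"dx": 0.03, "dy": -0.043, "claw": 0}, {"dx": 0.03, "dy": -0.043, "claw": 0}])

```text
schema error: expected keys dx, dy, dz, wx, wy, wz, claw
```

```bash
cat >> h.py <<'E'
from scipy.spatial.transform import Rotation as Ro
def to(x,y,z,yaw=6,src=None):
    st=status.get_state(); R=Ro.from_rotvec(st["tool_rot"]).as_matrix(); p=st["position"] if src is None else np.array(src)
    want=np.array([[np.cos(np.radians(yaw)),np.sin(np.radians(yaw)),0],[np.sin(np.radians(yaw)),-np.cos(np.radians(yaw)),0],[0,0,-1]]).T
    print("pos",p.round(4),"tool d",(R.T@(np.array([x,y,z])-p)).round(4),"turn",np.degrees(Ro.from_matrix(R.T@want).as_rotvec()).round(2),"op",round(st["opening"]*94,1),"F",round(st["gripper_force"],2),st["wrist_force"].round(1),round(st["clock"],2))
E
python3 -c "
from h import *
to(.426,-.243,.01)"
```

```text
pos [ 0.2221 -0.6106  0.2052] tool d [ 0.3173 -0.2757  0.1954] turn [-0.04  0.   13.98] op 94.1 F 0.0 [ 0.6 -0.8 -0.5] 0.3
```

All seven keys are needed per row.

>>> carry_out(steps=[{"dx": 0, "dy": 0, "dz": -0.05, "wx": 0, "wy": 0, "wz": 7, "claw": 0}, {"dx": 0, "dy": 0, "dz": -0.05, "wx": 0, "wy": 0, "wz": 7, "claw": 0}, {"dx": 0.03, "dy": -0.043, "dz": 0, "wx": 0, "wy": 0, "wz": 0, "claw": 0}, {"dx": 0.03, "dy": -0.043, "dz": 0, "wx": 0, "wy": 0, "wz": 0, "claw": 0}, {"dx": 0.03, "dy": -0.043, "dz": 0, "wx": 0, "wy": 0, "wz": 0, "claw": 0}, {"dx": 0.03, "dy": -0.043, "dz": 0, "wx": 0, "wy": 0, "wz": 0, "claw": 0}, {"dx": 0.03, "dy": -0.043, "dz": 0, "wx": 0, "wy": 0, "wz": 0, "claw": 0}, {"dx": 0.03, "dy": -0.043, "dz": 0, "wx": 0, "wy": 0, "wz": 0, "claw": 0}, {"dx": 0.03, "dy": -0.043, "dz": 0, "wx": 0, "wy": 0, "wz": 0, "claw": 0}, {"dx": 0.03, "dy": -0.043, "dz": 0, "wx": 0, "wy": 0, "wz": 0, "claw": 0}])

```text
clock: 1.55
position: [0.4257, -0.2422, 0.3057]
tool_rot: [3.137, 0.164, 0.001]
wrist_force: [0.6, 0.3, 0.1]
opening: 0.501
gripper_force: 0.0
```

```bash
python3 -c "
from h import *
to(.426,-.243,.01)"
```

```text
pos [ 0.4257 -0.2422  0.3057] tool d [1.000e-04 7.000e-04 2.957e-01] turn [ 0.02 -0.03 -0.02] op 47.1 F 0.0 [0.6 0.3 0.1] 1.55
```

>>> carry_out(steps=[{"dx": 0, "dy": 0, "dz": 0.06, "wx": 0, "wy": 0, "wz": 0, "claw": 0}, {"dx": 0, "dy": 0, "dz": 0.06, "wx": 0, "wy": 0, "wz": 0, "claw": 0}, {"dx": 0, "dy": 0, "dz": 0.06, "wx": 0, "wy": 0, "wz": 0, "claw": 0}, {"dx": 0, "dy": 0, "dz": 0.06, "wx": 0, "wy": 0, "wz": 0, "claw": 0}, {"dx": 0, "dy": 0, "dz": 0.035, "wx": 0, "wy": 0, "wz": 0, "claw": 0}, {"dx": 0, "dy": 0, "dz": 0.02, "wx": 0, "wy": 0, "wz": 0, "claw": 0}, {"dx": 0, "dy": 0, "dz": 0, "wx": 0, "wy": 0, "wz": 0, "claw": 0.2}, {"dx": 0, "dy": 0, "dz": 0, "wx": 0, "wy": 0, "wz": 0, "claw": 0.33}, {"dx": 0, "dy": 0, "dz": 0, "wx": 0, "wy": 0, "wz": 0, "claw": 0.38}, {"dx": 0, "dy": 0, "dz": 0, "wx": 0, "wy": 0, "wz": 0, "claw": 0.38}])

```text
clock: 2.8
position: [0.4257, -0.2441, 0.0114]
tool_rot: [3.136, 0.164, 0.003]
wrist_force: [-0.4, -0.2, 2.2]
opening: 0.312
gripper_force: 7.6
```

>>> carry_out(steps=[{"dx": 0, "dy": 0, "dz": -0.03, "wx": 0, "wy": 0, "wz": 0, "claw": 0.38}, {"dx": 0, "dy": 0, "dz": -0.05, "wx": 0, "wy": 0, "wz": 0, "claw": 0.38}, {"dx": 0, "dy": 0, "dz": -0.06, "wx": 0, "wy": 0, "wz": 0, "claw": 0.38}, {"dx": 0, "dy": 0, "dz": -0.06, "wx": 0, "wy": 0, "wz": 0, "claw": 0.38}, {"dx": 0, "dy": 0, "dz": -0.04, "wx": 0, "wy": 0, "wz": 0, "claw": 0.38}, {"dx": 0.01, "dy": -0.044, "dz": 0, "wx": 0, "wy": 0, "wz": 0, "claw": 0.38}, {"dx": 0.01, "dy": -0.044, "dz": 0, "wx": 0, "wy": 0, "wz": 0, "claw": 0.38}, {"dx": 0.01, "dy": -0.044, "dz": 0, "wx": 0, "wy": 0, "wz": 0, "claw": 0.38}, {"dx": 0.01, "dy": -0.044, "dz": 0, "wx": 0, "wy": 0, "wz": 0, "claw": 0.38}, {"dx": 0.01, "dy": -0.044, "dz": 0, "wx": 0, "wy": 0, "wz": 0, "claw": 0.38}])

```text
clock: 4.05
position: [0.4517, -0.0183, 0.251]
tool_rot: [3.137, 0.164, 0.002]
wrist_force: [0.9, 0.7, 0.3]
opening: 0.309
gripper_force: 7.6
```

```bash
python3 -c "
from h import *
to(.475,.159,.126)"
```

```text
pos [ 0.4517 -0.0183  0.251 ] tool d [ 0.0415 -0.174   0.125 ] turn [ 0.01 -0.06 -0.03] op 29.0 F 7.64 [0.9 0.7 0.3] 4.05
```

>>> carry_out(steps=[{"dx": 0.0104, "dy": -0.0435, "dz": 0, "wx": 0, "wy": 0, "wz": 0, "claw": 0.38}, {"dx": 0.0104, "dy": -0.0435, "dz": 0, "wx": 0, "wy": 0, "wz": 0, "claw": 0.38}, {"dx": 0.0104, "dy": -0.0435, "dz": 0, "wx": 0, "wy": 0, "wz": 0, "claw": 0.38}, {"dx": 0.0104, "dy": -0.0435, "dz": 0, "wx": 0, "wy": 0, "wz": 0, "claw": 0.38}, {"dx": 0, "dy": 0, "dz": 0, "wx": 0, "wy": 0, "wz": 0, "claw": 0.38}, {"dx": 0, "dy": 0, "dz": 0.05, "wx": 0, "wy": 0, "wz": 0, "claw": 0.38}, {"dx": 0, "dy": 0, "dz": 0.04, "wx": 0, "wy": 0, "wz": 0, "claw": 0.38}, {"dx": 0, "dy": 0, "dz": 0.02, "wx": 0, "wy": 0, "wz": 0, "claw": 0.38}, {"dx": 0, "dy": 0, "dz": 0.01, "wx": 0, "wy": 0, "wz": 0, "claw": 0.38}, {"dx": 0, "dy": 0, "dz": 0, "wx": 0, "wy": 0, "wz": 0, "claw": 0.38}])

```text
clock: 5.3
position: [0.4749, 0.157, 0.1305]
tool_rot: [3.137, 0.163, -0.001]
wrist_force: [0.0, -0.5, 0.2]
opening: 0.312
gripper_force: 7.6
```

```bash
python3 -c "
from h import *
to(.475,.159,.126)
s=cams.capture('scene'); crop(s,235,180,355,325,4.1,'pics/d.png'); print(proj(s,[.475,.159,.137]))"
```

```text
pos [0.4749 0.157  0.1305] tool d [ 0.0003 -0.002   0.0045] turn [ 0.03  0.02 -0.06] op 29.3 F 7.64 [ 0.  -0.5  0.2] 5.3
[286.455786   253.44624935]
```

View pics/d.png

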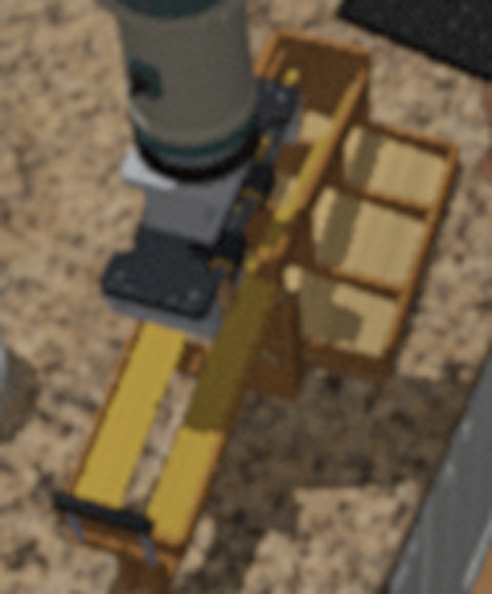

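>>> carry_out(steps=[{"dx": 0, "dy": -0.002, "dz": 0.0045, "wx": 0, "wy": 0, "wz": 0, "claw": 0.38}, {"dx": 0, "dy": 0, "dz": 0, "wx": 0, "wy": 0, "wz": 0, "claw": 0.33}, {"dx": 0, "dy": 0, "dz": 0, "wx": 0, "wy": 0, "wz": 0, "claw": 0.28}, {"dx": 0, "dy": 0, "dz": 0, "wx": 0, "wy": 0, "wz": 0, "claw": 0.2}, {"dx": 0, "dy": 0, "dz": 0, "wx": 0, "wy": 0, "wz": 0, "claw": 0.15}, {"dx": 0, "dy": 0, "dz": 0, "wx": 0, "wy": 0, "wz": 0, "claw": 0.15}, {"dx": 0, "dy": 0, "dz": -0.02, "wx": 0, "wy": 0, "wz": 0, "claw": 0.15}, {"dx": 0, "dy": 0, "dz": -0.04, "wx": 0, "wy": 0, "wz": 0, "claw": 0.15}, {"dx": 0, "dy": 0, "dz": -0.06, "wx": 0, "wy": 0, "wz": 0, "claw": 0}, {"dx": 0, "dy": 0, "dz": -0.005, "wx": 0, "wy": 0, "wz": 0, "claw": -0.1}])

```text
clock: 6.6
position: [0.4774, 0.1607, 0.2549]
tool_rot: [-3.135, -0.164, -0.013]
wrist_force: [0.8, 0.3, -0.4]
opening: 0.545
gripper_force: 0.0
```

```bash
python3 -c "
from h import *
t=cams.capture('top'); s=cams.capture('scene'); print(balls(t,(372,190,440,236)))
a=cv2.resize(s['pixels'][180:325,235:355],(414,500)); b=cv2.resize(t['pixels'][178:258,176:276],(386,309)); b=cv2.copyMakeBorder(b,0,191,0,0,cv2.BORDER_CONSTANT)
cv2.imwrite('pics/e.png',np.hstack([a,b])[:,:,::-1])
to(.416,-.304,.25)"
```

```text
[(np.float64(403.9), np.float64(204.4), np.float64(7.6)), (np.float64(425.8), np.float64(205.7), np.float64(10.0)), (np.float64(402.0), np.float64(225.2), np.float64(12.6)), (np.float64(428.4), np.float64(225.0), np.float64(12.7))]
pos [0.4751 0.1597 0.2515] tool d [-0.107   0.455   0.0012] turn [-0.01 -0.09 -0.02] op 51.6 F 0.0 [-0.2 -0.2 -0.5] 6.7
```

View pics/e.png

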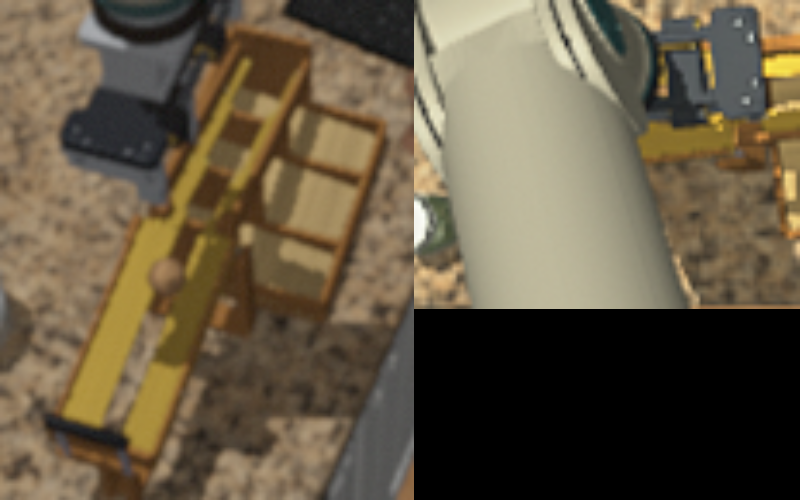

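>>> carry_out(steps=[{"dx": -0.0107, "dy": 0.0455, "dz": 0, "wx": 0, "wy": 0, "wz": 0, "claw": -0.1}, {"dx": -0.0107, "dy": 0.0455, "dz": 0, "wx": 0, "wy": 0, "wz": 0, "claw": -0.1}, {"dx": -0.0107, "dy": 0.0455, "dz": 0, "wx": 0, "wy": 0, "wz": 0, "claw": -0.1}, {"dx": -0.0107, "dy": 0.0455, "dz": 0, "wx": 0, "wy": 0, "wz": 0, "claw": -0.1}, {"dx": -0.0107, "dy": 0.0455, "dz": 0, "wx": 0, "wy": 0, "wz": 0, "claw": -0.1}, {"dx": -0.0107, "dy": 0.0455, "dz": 0, "wx": 0, "wy": 0, "wz": 0, "claw": -0.1}, {"dx": -0.0107, "dy": 0.0455, "dz": 0, "wx": 0, "wy": 0, "wz": 0, "claw": -0.1}, {"dx": -0.0107, "dy": 0.0455, "dz": 0, "wx": 0, "wy": 0, "wz": 0, "claw": -0.1}, {"dx": -0.0107, "dy": 0.0455, "dz": 0, "wx": 0, "wy": 0, "wz": 0, "claw": -0.1}, {"dx": -0.0107, "dy": 0.0455, "dz": 0, "wx": 0, "wy": 0, "wz": 0, "claw": -0.1}])

```text
clock: 7.95
position: [0.4144, -0.3047, 0.2489]
tool_rot: [-3.135, -0.164, 0.005]
wrist_force: [1.0, -0.3, 0.9]
opening: 0.549
gripper_force: 0.0
```

```bash
python3 -c "
from h import *
to(.4155,-.3035,.0115)
s=cams.capture('scene'); print(balls(s,(330,143,385,195)))"
```

```text
pos [ 0.4144 -0.3047  0.2489] tool d [ 0.002  -0.0005  0.2374] turn [-0.14  0.18 -0.01] op 51.6 F 0.0 [ 1.  -0.3  0.9] 7.95
[(np.float64(335.1), np.float64(149.7), np.float64(15.2)), (np.float64(376.2), np.float64(145.6), np.float64(12.1)), (np.float64(355.4), np.float64(151.2), np.float64(8.2)), (np.float64(371.7), np.float64(154.0), np.float64(10.3)), (np.float64(347.1), np.float64(164.3), np.float64(6.4)), (np.float64(363.8), np.float64(169.9), np.float64(10.9)), (np.float64(379.3), np.float64(185.6), np.float64(12.4)), (np.float64(333.4), np.float64(192.9), np.float64(6.0))]
```

>>> carry_out(steps=[{"dx": 0.001, "dy": 0, "dz": 0.06, "wx": 0, "wy": 0, "wz": 0, "claw": -0.1}, {"dx": 0, "dy": 0, "dz": 0.06, "wx": 0, "wy": 0, "wz": 0, "claw": -0.1}, {"dx": 0, "dy": 0, "dz": 0.06, "wx": 0, "wy": 0, "wz": 0, "claw": -0.1}, {"dx": 0, "dy": 0, "dz": 0.04, "wx": 0, "wy": 0, "wz": 0, "claw": -0.1}, {"dx": 0, "dy": 0, "dz": 0.019, "wx": 0, "wy": 0, "wz": 0, "claw": -0.1}, {"dx": 0, "dy": 0, "dz": 0, "wx": 0, "wy": 0, "wz": 0, "claw": -0.1}, {"dx": 0, "dy": 0, "dz": 0, "wx": 0, "wy": 0, "wz": 0, "claw": 0.05}, {"dx": 0, "dy": 0, "dz": 0, "wx": 0, "wy": 0, "wz": 0, "claw": 0.15}, {"dx": 0, "dy": 0, "dz": 0, "wx": 0, "wy": 0, "wz": 0, "claw": 0.21}, {"dx": 0, "dy": 0, "dz": 0, "wx": 0, "wy": 0, "wz": 0, "claw": 0.21}])

```text
clock: 9.25
position: [0.4173, -0.3042, 0.0126]
tool_rot: [3.137, 0.164, 0.002]
wrist_force: [0.9, -0.3, 2.6]
opening: 0.395
gripper_force: 8.9
```

```bash
python3 -c "
from h import *
to(.475,.159,.25,src=[.4155,-.304,.25])"
```

```text
pos [ 0.4155 -0.304   0.25  ] tool d [ 1.074e-01 -4.543e-01 -3.000e-04] turn [ 0.05 -0.06 -0.02] op 37.1 F 8.92 [ 0.9 -0.3  2.6] 9.25
```

>>> carry_out(steps=[{"dx": 0, "dy": 0, "dz": -0.03, "wx": 0, "wy": 0, "wz": 0, "claw": 0.21}, {"dx": 0, "dy": 0, "dz": -0.05, "wx": 0, "wy": 0, "wz": 0, "claw": 0.21}, {"dx": 0, "dy": 0, "dz": -0.06, "wx": 0, "wy": 0, "wz": 0, "claw": 0.21}, {"dx": 0.0105, "dy": -0.045, "dz": -0.04, "wx": 0, "wy": 0, "wz": 0, "claw": 0.21}, {"dx": 0.0105, "dy": -0.045, "dz": -0.04, "wx": 0, "wy": 0, "wz": 0, "claw": 0.21}, {"dx": 0.0105, "dy": -0.045, "dz": 0, "wx": 0, "wy": 0, "wz": 0, "claw": 0.21}, {"dx": 0.0105, "dy": -0.045, "dz": 0, "wx": 0, "wy": 0, "wz": 0, "claw": 0.21}, {"dx": 0.0105, "dy": -0.045, "dz": 0, "wx": 0, "wy": 0, "wz": 0, "claw": 0.21}, {"dx": 0.0105, "dy": -0.045, "dz": 0, "wx": 0, "wy": 0, "wz": 0, "claw": 0.21}, {"dx": 0.0105, "dy": -0.045, "dz": 0, "wx": 0, "wy": 0, "wz": 0, "claw": 0.21}])

```text
clock: 10.5
position: [0.457, 0.0184, 0.2323]
tool_rot: [3.137, 0.164, 0.001]
wrist_force: [1.6, -0.2, -0.4]
opening: 0.393
gripper_force: 9.0
```

```bash
python3 -c "
from h import *
to(.475,.159,.126)"
```

```text
pos [0.457  0.0184 0.2323] tool d [ 0.0325 -0.1379  0.1063] turn [ 0.01 -0.03 -0.03] op 36.9 F 8.99 [ 1.6 -0.2 -0.4] 10.5
```

>>> carry_out(steps=[{"dx": 0.0105, "dy": -0.0455, "dz": 0, "wx": 0, "wy": 0, "wz": 0, "claw": 0.21}, {"dx": 0.0105, "dy": -0.0455, "dz": 0, "wx": 0, "wy": 0, "wz": 0, "claw": 0.21}, {"dx": 0.0105, "dy": -0.0455, "dz": 0, "wx": 0, "wy": 0, "wz": 0, "claw": 0.21}, {"dx": 0, "dy": 0, "dz": 0.03, "wx": 0, "wy": 0, "wz": 0, "claw": 0.21}, {"dx": 0, "dy": 0, "dz": 0.045, "wx": 0, "wy": 0, "wz": 0, "claw": 0.21}, {"dx": 0, "dy": 0, "dz": 0.02, "wx": 0, "wy": 0, "wz": 0, "claw": 0.21}, {"dx": 0, "dy": 0, "dz": 0.01, "wx": 0, "wy": 0, "wz": 0, "claw": 0.21}, {"dx": 0, "dy": 0, "dz": 0.001, "wx": 0, "wy": 0, "wz": 0, "claw": 0.21}, {"dx": 0, "dy": 0, "dz": 0, "wx": 0, "wy": 0, "wz": 0, "claw": 0.21}, {"dx": 0, "dy": 0, "dz": 0, "wx": 0, "wy": 0, "wz": 0, "claw": 0.18}])

```text
clock: 11.75
position: [0.4747, 0.1562, 0.1267]
tool_rot: [-3.137, -0.164, -0.002]
wrist_force: [-0.2, -0.8, 0.2]
opening: 0.406
gripper_force: 0.0
```

>>> carry_out(steps=[{"dx": 0, "dy": 0, "dz": 0, "wx": 0, "wy": 0, "wz": 0, "claw": 0.13}, {"dx": 0, "dy": 0, "dz": 0, "wx": 0, "wy": 0, "wz": 0, "claw": 0.08}, {"dx": 0, "dy": 0, "dz": 0, "wx": 0, "wy": 0, "wz": 0, "claw": 0.04}, {"dx": 0, "dy": 0, "dz": 0, "wx": 0, "wy": 0, "wz": 0, "claw": 0.04}, {"dx": 0, "dy": 0, "dz": -0.02, "wx": 0, "wy": 0, "wz": 0, "claw": 0.04}, {"dx": 0, "dy": 0, "dz": -0.04, "wx": 0, "wy": 0, "wz": 0, "claw": 0.04}, {"dx": 0, "dy": 0, "dz": -0.06, "wx": 0, "wy": 0, "wz": 0, "claw": -0.1}, {"dx": -0.0096, "dy": 0.0445, "dz": 0, "wx": 0, "wy": 0, "wz": 0, "claw": -0.1}, {"dx": -0.0096, "dy": 0.0445, "dz": 0, "wx": 0, "wy": 0, "wz": 0, "claw": -0.1}, {"dx": -0.0096, "dy": 0.0445, "dz": 0, "wx": 0, "wy": 0, "wz": 0, "claw": -0.1}])

```text
clock: 13.0
position: [0.4592, 0.019, 0.2462]
tool_rot: [3.137, 0.165, 0.001]
wrist_force: [0.1, -0.4, 0.3]
opening: 0.55
gripper_force: 0.0
```

```bash
python3 -c "
from h import *
t=cams.capture('top'); s=cams.capture('scene'); print(balls(s,(330,143,380,195)))
a=cv2.resize(s['pixels'][180:325,235:355],(414,500)); b=cv2.resize(t['pixels'][178:258,176:276],(386,309)); b=cv2.copyMakeBorder(b,0,191,0,0,cv2.BORDER_CONSTANT)
cv2.imwrite('pics/f.png',np.hstack([a,b])[:,:,::-1])
to(.416,-.3855,.25)"
```

```text
[(np.float64(336.3), np.float64(150.7), np.float64(13.0)), (np.float64(373.0), np.float64(145.1), np.float64(9.8)), (np.float64(355.4), np.float64(151.2), np.float64(8.3)), (np.float64(371.8), np.float64(154.1), np.float64(10.6)), (np.float64(347.1), np.float64(164.3), np.float64(6.5)), (np.float64(375.5), np.float64(188.4), np.float64(11.6)), (np.float64(333.4), np.float64(192.8), np.float64(5.9))]
pos [0.4585 0.0149 0.246 ] tool d [-0.0808  0.3944 -0.0028] turn [ 0.15  0.06 -0.49] op 51.4 F 0.0 [ 0.1 -0.6  1.1] 13.1
```

View pics/f.png

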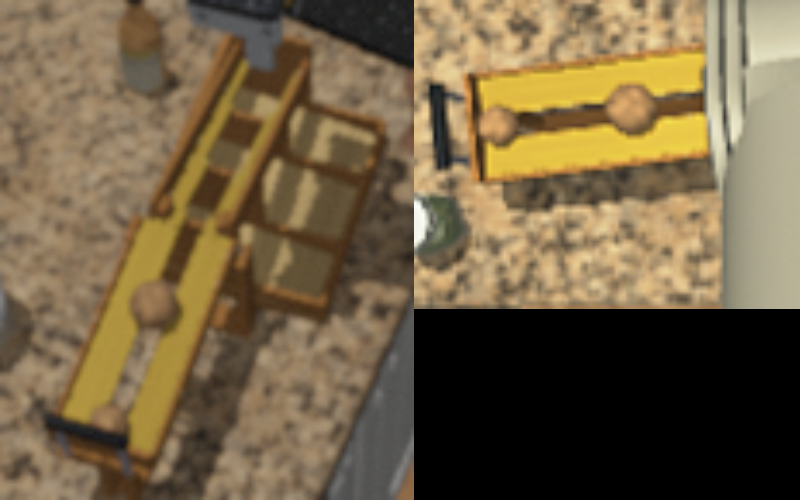

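>>> carry_out(steps=[{"dx": -0.009, "dy": 0.0438, "dz": 0, "wx": 0, "wy": 0, "wz": 0, "claw": -0.1}, {"dx": -0.009, "dy": 0.0438, "dz": 0, "wx": 0, "wy": 0, "wz": 0, "claw": -0.1}, {"dx": -0.009, "dy": 0.0438, "dz": 0, "wx": 0, "wy": 0, "wz": 0, "claw": -0.1}, {"dx": -0.009, "dy": 0.0438, "dz": 0, "wx": 0, "wy": 0, "wz": 0, "claw": -0.1}, {"dx": -0.009, "dy": 0.0438, "dz": 0, "wx": 0, "wy": 0, "wz": 0, "claw": -0.1}, {"dx": -0.009, "dy": 0.0438, "dz": 0, "wx": 0, "wy": 0, "wz": 0, "claw": -0.1}, {"dx": -0.009, "dy": 0.0438, "dz": 0, "wx": 0, "wy": 0, "wz": 0, "claw": -0.1}, {"dx": -0.009, "dy": 0.0438, "dz": 0, "wx": 0, "wy": 0, "wz": 0, "claw": -0.1}, {"dx": -0.009, "dy": 0.0438, "dz": 0, "wx": 0, "wy": 0, "wz": 0, "claw": -0.1}, {"dx": 0, "dy": 0, "dz": 0, "wx": 0, "wy": 0, "wz": 0, "claw": -0.1}])

```text
clock: 14.35
position: [0.4189, -0.3835, 0.2455]
tool_rot: [3.136, 0.156, -0.001]
wrist_force: [0.3, 0.8, -0.7]
opening: 0.55
gripper_force: 0.0
```

```bash
python3 -c "
from h import *
to(.416,-.3855,.0115)
s=cams.capture('scene'); print(balls(s,(345,143,378,175)))"
```

```text
pos [ 0.4189 -0.3835  0.2455] tool d [-0.0029  0.0013  0.234 ] turn [ 0.09  0.05 -0.32] op 51.7 F 0.0 [ 0.3  0.8 -0.7] 14.35
[(np.float64(371.7), np.float64(144.8), np.float64(8.8)), (np.float64(355.3), np.float64(151.1), np.float64(8.2)), (np.float64(371.9), np.float64(154.0), np.float64(10.5)), (np.float64(347.2), np.float64(164.3), np.float64(6.2))]
```

>>> carry_out(steps=[{"dx": -0.003, "dy": 0.001, "dz": 0.06, "wx": 0, "wy": 0, "wz": 0, "claw": -0.1}, {"dx": 0, "dy": 0, "dz": 0.06, "wx": 0, "wy": 0, "wz": 0, "claw": -0.1}, {"dx": 0, "dy": 0, "dz": 0.06, "wx": 0, "wy": 0, "wz": 0, "claw": -0.1}, {"dx": 0, "dy": 0, "dz": 0.035, "wx": 0, "wy": 0, "wz": 0, "claw": -0.1}, {"dx": 0, "dy": 0, "dz": 0.018, "wx": 0, "wy": 0, "wz": 0, "claw": -0.1}, {"dx": 0, "dy": 0, "dz": 0, "wx": 0, "wy": 0, "wz": 0, "claw": -0.1}, {"dx": 0, "dy": 0, "dz": 0, "wx": 0, "wy": 0, "wz": 0, "claw": 0.05}, {"dx": 0, "dy": 0, "dz": 0, "wx": 0, "wy": 0, "wz": 0, "claw": 0.15}, {"dx": 0, "dy": 0, "dz": 0, "wx": 0, "wy": 0, "wz": 0, "claw": 0.21}, {"dx": 0, "dy": 0, "dz": 0, "wx": 0, "wy": 0, "wz": 0, "claw": 0.21}])

```text
clock: 15.65
position: [0.4178, -0.3821, 0.0139]
tool_rot: [3.136, 0.164, 0.002]
wrist_force: [-0.7, 0.6, 3.2]
opening: 0.398
gripper_force: 8.9
```

```bash
python3 -c "
from h import *
to(.475,.159,.25)"
```

```text
pos [ 0.4178 -0.3821  0.0139] tool d [ 0.1136 -0.5318 -0.2367] turn [ 0.08 -0.08 -0.02] op 37.4 F 8.91 [-0.7  0.6  3.2] 15.65
```

>>> carry_out(steps=[{"dx": 0, "dy": 0, "dz": -0.03, "wx": 0, "wy": 0, "wz": 0, "claw": 0.21}, {"dx": 0, "dy": 0, "dz": -0.05, "wx": 0, "wy": 0, "wz": 0, "claw": 0.21}, {"dx": 0, "dy": 0, "dz": -0.06, "wx": 0, "wy": 0, "wz": 0, "claw": 0.21}, {"dx": 0.0095, "dy": -0.045, "dz": -0.04, "wx": 0, "wy": 0, "wz": 0, "claw": 0.21}, {"dx": 0.0095, "dy": -0.045, "dz": -0.04, "wx": 0, "wy": 0, "wz": 0, "claw": 0.21}, {"dx": 0.0095, "dy": -0.045, "dz": 0, "wx": 0, "wy": 0, "wz": 0, "claw": 0.21}, {"dx": 0.0095, "dy": -0.045, "dz": 0, "wx": 0, "wy": 0, "wz": 0, "claw": 0.21}, {"dx": 0.0095, "dy": -0.045, "dz": 0, "wx": 0, "wy": 0, "wz": 0, "claw": 0.21}, {"dx": 0.0095, "dy": -0.045, "dz": 0, "wx": 0, "wy": 0, "wz": 0, "claw": 0.21}, {"dx": 0.0095, "dy": -0.045, "dz": 0, "wx": 0, "wy": 0, "wz": 0, "claw": 0.21}])

```text
clock: 16.9
position: [0.4502, -0.0598, 0.2331]
tool_rot: [3.137, 0.164, 0.0]
wrist_force: [0.5, 0.7, -0.6]
opening: 0.399
gripper_force: 9.0
```

```bash
python3 -c "
from h import *
to(.475,.159,.126)"
```

```text
pos [ 0.4502 -0.0598  0.2331] tool d [ 0.0473 -0.2151  0.1071] turn [ 0.   -0.02 -0.03] op 37.5 F 8.98 [ 0.5  0.7 -0.6] 16.9
```

>>> carry_out(steps=[{"dx": 0.0093, "dy": -0.0425, "dz": 0, "wx": 0, "wy": 0, "wz": 0, "claw": 0.21}, {"dx": 0.0093, "dy": -0.0425, "dz": 0, "wx": 0, "wy": 0, "wz": 0, "claw": 0.21}, {"dx": 0.0093, "dy": -0.0425, "dz": 0, "wx": 0, "wy": 0, "wz": 0, "claw": 0.21}, {"dx": 0.0093, "dy": -0.0425, "dz": 0, "wx": 0, "wy": 0, "wz": 0, "claw": 0.21}, {"dx": 0.0093, "dy": -0.0425, "dz": 0, "wx": 0, "wy": 0, "wz": 0, "claw": 0.21}, {"dx": 0, "dy": 0, "dz": 0.02, "wx": 0, "wy": 0, "wz": 0, "claw": 0.21}, {"dx": 0, "dy": 0, "dz": 0.045, "wx": 0, "wy": 0, "wz": 0, "claw": 0.21}, {"dx": 0, "dy": 0, "dz": 0.025, "wx": 0, "wy": 0, "wz": 0, "claw": 0.21}, {"dx": 0, "dy": 0, "dz": 0.012, "wx": 0, "wy": 0, "wz": 0, "claw": 0.21}, {"dx": 0, "dy": 0, "dz": 0.005, "wx": 0, "wy": 0, "wz": 0, "claw": 0.21}])

```text
clock: 18.15
position: [0.4757, 0.1553, 0.1263]
tool_rot: [-3.137, -0.164, -0.003]
wrist_force: [0.3, 0.8, 4.6]
opening: 0.396
gripper_force: 9.0
```

>>> carry_out(steps=[{"dx": 0, "dy": 0, "dz": 0, "wx": 0, "wy": 0, "wz": 0, "claw": 0.17}, {"dx": 0, "dy": 0, "dz": 0, "wx": 0, "wy": 0, "wz": 0, "claw": 0.12}, {"dx": 0, "dy": 0, "dz": 0, "wx": 0, "wy": 0, "wz": 0, "claw": 0.07}, {"dx": 0, "dy": 0, "dz": 0, "wx": 0, "wy": 0, "wz": 0, "claw": 0.04}, {"dx": 0, "dy": 0, "dz": -0.02, "wx": 0, "wy": 0, "wz": 0, "claw": 0.04}, {"dx": 0, "dy": 0, "dz": -0.04, "wx": 0, "wy": 0, "wz": 0, "claw": 0.04}, {"dx": 0, "dy": 0, "dz": -0.06, "wx": 0, "wy": 0, "wz": 0, "claw": 0}, {"dx": -0.0047, "dy": 0.0445, "dz": 0, "wx": 0, "wy": 0, "wz": 0, "claw": 0}, {"dx": -0.0047, "dy": 0.0445, "dz": 0, "wx": 0, "wy": 0, "wz": 0, "claw": 0}, {"dx": -0.0047, "dy": 0.0445, "dz": 0, "wx": 0, "wy": 0, "wz": 0, "claw": 0}])

```text
clock: 19.4
position: [0.4743, 0.0194, 0.2464]
tool_rot: [3.137, 0.165, 0.001]
wrist_force: [0.0, -0.3, -0.4]
opening: 0.501
gripper_force: 0.0
```

```bash
python3 -c "
from h import *
to(.4755,-.380,.25)
s=cams.capture('scene'); print(balls(s,(345,143,378,175)))"
```

```text
pos [0.4743 0.0194 0.2464] tool d [-0.0407  0.3973 -0.0036] turn [ 0.   -0.05  0.01] op 47.1 F 0.0 [ 0.  -0.3 -0.4] 19.4
[(np.float64(371.7), np.float64(144.9), np.float64(8.9)), (np.float64(355.4), np.float64(151.2), np.float64(8.3)), (np.float64(347.2), np.float64(164.3), np.float64(6.3))]
```

>>> carry_out(steps=[{"dx": -0.0045, "dy": 0.0437, "dz": 0, "wx": 0, "wy": 0, "wz": 0, "claw": 0}, {"dx": -0.0045, "dy": 0.0437, "dz": 0, "wx": 0, "wy": 0, "wz": 0, "claw": 0}, {"dx": -0.0045, "dy": 0.0437, "dz": 0, "wx": 0, "wy": 0, "wz": 0, "claw": 0}, {"dx": -0.0045, "dy": 0.0437, "dz": 0, "wx": 0, "wy": 0, "wz": 0, "claw": 0}, {"dx": -0.0045, "dy": 0.0437, "dz": 0, "wx": 0, "wy": 0, "wz": 0, "claw": 0}, {"dx": -0.0045, "dy": 0.0437, "dz": 0, "wx": 0, "wy": 0, "wz": 0, "claw": 0}, {"dx": -0.0045, "dy": 0.0437, "dz": 0, "wx": 0, "wy": 0, "wz": 0, "claw": 0}, {"dx": -0.0045, "dy": 0.0437, "dz": 0, "wx": 0, "wy": 0, "wz": 0, "claw": 0}, {"dx": -0.0045, "dy": 0.0437, "dz": 0, "wx": 0, "wy": 0, "wz": 0, "claw": 0}, {"dx": 0, "dy": 0, "dz": 0, "wx": 0, "wy": 0, "wz": 0, "claw": 0}])

```text
clock: 20.7
position: [0.4736, -0.3787, 0.2456]
tool_rot: [3.136, 0.155, -0.002]
wrist_force: [0.3, 1.4, -0.2]
opening: 0.5
gripper_force: 0.0
```

```bash
python3 -c "
from h import *
to(.4755,-.380,.0115)
s=cams.capture('scene'); print(balls(s,(345,143,378,175)))"
```

```text
pos [ 0.4736 -0.3787  0.2456] tool d [0.0021 0.001  0.2341] turn [ 0.12  0.07 -0.36] op 47.0 F 0.0 [ 0.3  1.4 -0.2] 20.7
[(np.float64(369.5), np.float64(143.6), np.float64(6.4)), (np.float64(355.4), np.float64(151.2), np.float64(8.2)), (np.float64(347.2), np.float64(164.3), np.float64(6.2))]
```

>>> carry_out(steps=[{"dx": 0.002, "dy": 0.001, "dz": 0.06, "wx": 0, "wy": 0, "wz": 0, "claw": 0}, {"dx": 0, "dy": 0, "dz": 0.06, "wx": 0, "wy": 0, "wz": 0, "claw": 0}, {"dx": 0, "dy": 0, "dz": 0.06, "wx": 0, "wy": 0, "wz": 0, "claw": 0}, {"dx": 0, "dy": 0, "dz": 0.035, "wx": 0, "wy": 0, "wz": 0, "claw": 0}, {"dx": 0, "dy": 0, "dz": 0.018, "wx": 0, "wy": 0, "wz": 0, "claw": 0}, {"dx": 0, "dy": 0, "dz": 0, "wx": 0, "wy": 0, "wz": 0, "claw": 0.05}, {"dx": 0, "dy": 0, "dz": 0, "wx": 0, "wy": 0, "wz": 0, "claw": 0.2}, {"dx": 0, "dy": 0, "dz": 0, "wx": 0, "wy": 0, "wz": 0, "claw": 0.33}, {"dx": 0, "dy": 0, "dz": 0, "wx": 0, "wy": 0, "wz": 0, "claw": 0.38}, {"dx": 0, "dy": 0, "dz": 0, "wx": 0, "wy": 0, "wz": 0, "claw": 0.38}])

```text
clock: 22.0
position: [0.4779, -0.376, 0.0139]
tool_rot: [3.136, 0.164, 0.002]
wrist_force: [-0.3, -0.3, 3.3]
opening: 0.311
gripper_force: 7.6
```

```bash
python3 -c "
from h import *
to(.475,.159,.25)"
```

```text
pos [ 0.4779 -0.376   0.0139] tool d [ 0.0532 -0.5321 -0.2367] turn [ 0.07 -0.08 -0.03] op 29.2 F 7.55 [-0.3 -0.3  3.3] 22.0
```

>>> carry_out(steps=[{"dx": 0, "dy": 0, "dz": -0.03, "wx": 0, "wy": 0, "wz": 0, "claw": 0.38}, {"dx": 0, "dy": 0, "dz": -0.05, "wx": 0, "wy": 0, "wz": 0, "claw": 0.38}, {"dx": 0, "dy": 0, "dz": -0.06, "wx": 0, "wy": 0, "wz": 0, "claw": 0.38}, {"dx": 0.0045, "dy": -0.045, "dz": -0.04, "wx": 0, "wy": 0, "wz": 0, "claw": 0.38}, {"dx": 0.0045, "dy": -0.045, "dz": -0.04, "wx": 0, "wy": 0, "wz": 0, "claw": 0.38}, {"dx": 0.0045, "dy": -0.045, "dz": 0, "wx": 0, "wy": 0, "wz": 0, "claw": 0.38}, {"dx": 0.0045, "dy": -0.045, "dz": 0, "wx": 0, "wy": 0, "wz": 0, "claw": 0.38}, {"dx": 0.0045, "dy": -0.045, "dz": 0, "wx": 0, "wy": 0, "wz": 0, "claw": 0.38}, {"dx": 0.0045, "dy": -0.045, "dz": 0, "wx": 0, "wy": 0, "wz": 0, "claw": 0.38}, {"dx": 0.0045, "dy": -0.045, "dz": 0, "wx": 0, "wy": 0, "wz": 0, "claw": 0.38}])

```text
clock: 23.25
position: [0.4754, -0.0575, 0.2331]
tool_rot: [-3.137, -0.164, -0.0]
wrist_force: [1.5, -0.0, 0.9]
opening: 0.309
gripper_force: 7.6
```

```bash
python3 -c "
from h import *
to(.475,.159,.126)
s=cams.capture('scene'); crop(s,235,130,385,325,3,'pics/g.png')"
```

```text
pos [ 0.4754 -0.0575  0.2331] tool d [ 0.0221 -0.2154  0.1071] turn [-0.   -0.01 -0.03] op 29.0 F 7.62 [ 1.5 -0.   0.9] 23.25
```

View pics/g.png

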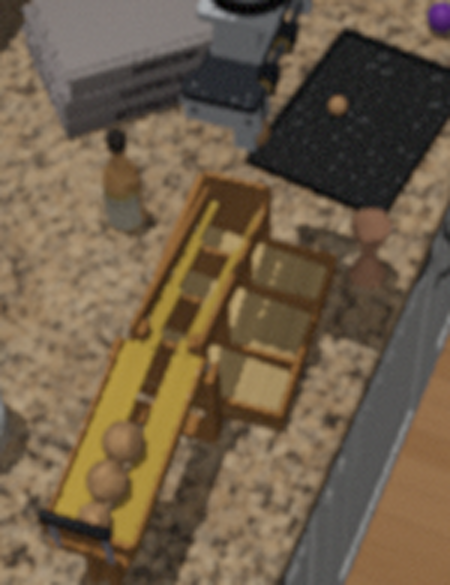

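Three balls queue at the pan's far end, (95,515)–(123,440) in the crop. The small one waits on the mat at (338,104).

>>> carry_out(steps=[{"dx": 0.0043, "dy": -0.0425, "dz": 0, "wx": 0, "wy": 0, "wz": 0, "claw": 0.38}, {"dx": 0.0043, "dy": -0.0425, "dz": 0, "wx": 0, "wy": 0, "wz": 0, "claw": 0.38}, {"dx": 0.0043, "dy": -0.0425, "dz": 0, "wx": 0, "wy": 0, "wz": 0, "claw": 0.38}, {"dx": 0.0043, "dy": -0.0425, "dz": 0, "wx": 0, "wy": 0, "wz": 0, "claw": 0.38}, {"dx": 0.0043, "dy": -0.0425, "dz": 0, "wx": 0, "wy": 0, "wz": 0, "claw": 0.38}, {"dx": 0, "dy": 0, "dz": 0.02, "wx": 0, "wy": 0, "wz": 0, "claw": 0.38}, {"dx": 0, "dy": 0, "dz": 0.045, "wx": 0, "wy": 0, "wz": 0, "claw": 0.38}, {"dx": 0, "dy": 0, "dz": 0.025, "wx": 0, "wy": 0, "wz": 0, "claw": 0.38}, {"dx": 0, "dy": 0, "dz": 0.012, "wx": 0, "wy": 0, "wz": 0, "claw": 0.38}, {"dx": 0, "dy": 0, "dz": 0.005, "wx": 0, "wy": 0, "wz": 0, "claw": 0.38}])

```text
clock: 24.55
position: [0.476, 0.1549, 0.1263]
tool_rot: [-3.137, -0.164, -0.003]
wrist_force: [0.5, 0.2, 3.7]
opening: 0.315
gripper_force: 7.6
```

>>> carry_out(steps=[{"dx": 0, "dy": 0, "dz": 0, "wx": 0, "wy": 0, "wz": 0, "claw": 0.34}, {"dx": 0, "dy": 0, "dz": 0, "wx": 0, "wy": 0, "wz": 0, "claw": 0.29}, {"dx": 0, "dy": 0, "dz": 0, "wx": 0, "wy": 0, "wz": 0, "claw": 0.24}, {"dx": 0, "dy": 0, "dz": 0, "wx": 0, "wy": 0, "wz": 0, "claw": 0.2}, {"dx": 0, "dy": 0, "dz": -0.02, "wx": 0, "wy": 0, "wz": 0, "claw": 0.2}, {"dx": 0, "dy": 0, "dz": -0.04, "wx": 0, "wy": 0, "wz": 0, "claw": 0.2}, {"dx": 0, "dy": 0, "dz": -0.06, "wx": 0, "wy": 0, "wz": 0, "claw": 0.1}, {"dx": -0.0044, "dy": 0.0465, "dz": 0, "wx": 0, "wy": 0, "wz": 0, "claw": 0.1}, {"dx": -0.0044, "dy": 0.0465, "dz": 0, "wx": 0, "wy": 0, "wz": 0, "claw": 0.1}, {"dx": -0.0044, "dy": 0.0465, "dz": 0, "wx": 0, "wy": 0, "wz": 0, "claw": 0.1}])

```text
clock: 25.8
position: [0.4763, 0.0132, 0.2464]
tool_rot: [-3.137, -0.165, -0.001]
wrist_force: [0.9, 0.1, -0.5]
opening: 0.45
gripper_force: 0.0
```

>>> carry_out(steps=[{"dx": -0.0044, "dy": 0.0465, "dz": 0, "wx": 0, "wy": 0, "wz": 0, "claw": 0.1}, {"dx": -0.0044, "dy": 0.0465, "dz": 0, "wx": 0, "wy": 0, "wz": 0, "claw": 0.1}, {"dx": -0.0044, "dy": 0.0465, "dz": 0, "wx": 0, "wy": 0, "wz": 0, "claw": 0.1}, {"dx": -0.0044, "dy": 0.0465, "dz": 0, "wx": 0, "wy": 0, "wz": 0, "claw": 0.1}, {"dx": -0.0044, "dy": 0.0465, "dz": 0, "wx": 0, "wy": 0, "wz": 0, "claw": 0.1}, {"dx": -0.0044, "dy": 0.0465, "dz": 0, "wx": 0, "wy": 0, "wz": 0, "claw": 0.1}, {"dx": -0.0044, "dy": 0.0465, "dz": 0, "wx": 0, "wy": 0, "wz": 0, "claw": 0.1}, {"dx": 0, "dy": 0, "dz": 0, "wx": 0, "wy": 0, "wz": 0, "claw": 0.1}, {"dx": 0, "dy": 0, "dz": 0, "wx": 0, "wy": 0, "wz": 0, "claw": 0.1}, {"dx": 0, "dy": 0, "dz": 0, "wx": 0, "wy": 0, "wz": 0, "claw": 0.1}])

```text
clock: 27.05
position: [0.4801, -0.3106, 0.246]
tool_rot: [-3.136, -0.168, -0.0]
wrist_force: [0.2, 0.5, -0.3]
opening: 0.448
gripper_force: 0.0
```

```bash
python3 -c "
from h import *
to(.481,-.312,.01)
s=cams.capture('scene'); print(balls(s,(335,143,378,175)))"
```

```text
pos [ 0.4801 -0.3106  0.246 ] tool d [0.0007 0.0017 0.236 ] turn [-0.06 -0.01  0.12] op 42.1 F 0.0 [ 0.2  0.5 -0.3] 27.05
[(np.float64(338.5), np.float64(147.4), np.float64(10.5)), (np.float64(371.7), np.float64(144.8), np.float64(8.8)), (np.float64(347.1), np.float64(164.3), np.float64(6.4))]
```

>>> carry_out(steps=[{"dx": 0.001, "dy": 0.001, "dz": 0.06, "wx": 0, "wy": 0, "wz": 0, "claw": 0.1}, {"dx": 0, "dy": 0, "dz": 0.06, "wx": 0, "wy": 0, "wz": 0, "claw": 0.1}, {"dx": 0, "dy": 0, "dz": 0.06, "wx": 0, "wy": 0, "wz": 0, "claw": 0.1}, {"dx": 0, "dy": 0, "dz": 0.037, "wx": 0, "wy": 0, "wz": 0, "claw": 0.1}, {"dx": 0, "dy": 0, "dz": 0.02, "wx": 0, "wy": 0, "wz": 0, "claw": 0.1}, {"dx": 0, "dy": 0, "dz": 0, "wx": 0, "wy": 0, "wz": 0, "claw": 0.2}, {"dx": 0, "dy": 0, "dz": 0, "wx": 0, "wy": 0, "wz": 0, "claw": 0.38}, {"dx": 0, "dy": 0, "dz": 0, "wx": 0, "wy": 0, "wz": 0, "claw": 0.5}, {"dx": 0, "dy": 0, "dz": 0, "wx": 0, "wy": 0, "wz": 0, "claw": 0.55}, {"dx": 0, "dy": 0, "dz": 0, "wx": 0, "wy": 0, "wz": 0, "claw": 0.55}])

```text
clock: 28.35
position: [0.481, -0.3133, 0.0093]
tool_rot: [3.137, 0.164, 0.001]
wrist_force: [-0.1, 0.8, 0.8]
opening: 0.227
gripper_force: 6.0
```

```bash
python3 -c "
from h import *
to(.475,.159,.25)"
```

```text
pos [ 0.481  -0.3133  0.0093] tool d [ 0.0434 -0.4703 -0.2408] turn [ 0.01 -0.03 -0.01] op 21.3 F 6.02 [-0.1  0.8  0.8] 28.35
```

>>> carry_out(steps=[{"dx": 0, "dy": 0, "dz": -0.03, "wx": 0, "wy": 0, "wz": 0, "claw": 0.55}, {"dx": 0, "dy": 0, "dz": -0.05, "wx": 0, "wy": 0, "wz": 0, "claw": 0.55}, {"dx": 0, "dy": 0, "dz": -0.06, "wx": 0, "wy": 0, "wz": 0, "claw": 0.55}, {"dx": 0.0043, "dy": -0.0465, "dz": -0.04, "wx": 0, "wy": 0, "wz": 0, "claw": 0.55}, {"dx": 0.0043, "dy": -0.0465, "dz": -0.04, "wx": 0, "wy": 0, "wz": 0, "claw": 0.55}, {"dx": 0.0043, "dy": -0.0465, "dz": 0, "wx": 0, "wy": 0, "wz": 0, "claw": 0.55}, {"dx": 0.0043, "dy": -0.0465, "dz": 0, "wx": 0, "wy": 0, "wz": 0, "claw": 0.55}, {"dx": 0.0043, "dy": -0.0465, "dz": 0, "wx": 0, "wy": 0, "wz": 0, "claw": 0.55}, {"dx": 0.0043, "dy": -0.0465, "dz": 0, "wx": 0, "wy": 0, "wz": 0, "claw": 0.55}, {"dx": 0.0043, "dy": -0.0465, "dz": 0, "wx": 0, "wy": 0, "wz": 0, "claw": 0.55}])

```text
clock: 29.6
position: [0.4765, 0.015, 0.2292]
tool_rot: [-3.137, -0.164, -0.001]
wrist_force: [1.3, 0.5, 0.4]
opening: 0.227
gripper_force: 6.1
```

```bash
python3 -c "
from h import *
to(.475,.156,.125)
s=cams.capture('scene'); crop(s,235,180,355,325,4.1,'pics/i.png')"
```

```text
pos [0.4765 0.015  0.2292] tool d [ 0.0131 -0.1404  0.1042] turn [ 0.   -0.03 -0.03] op 21.3 F 6.1 [1.3 0.5 0.4] 29.6
```

View pics/i.png

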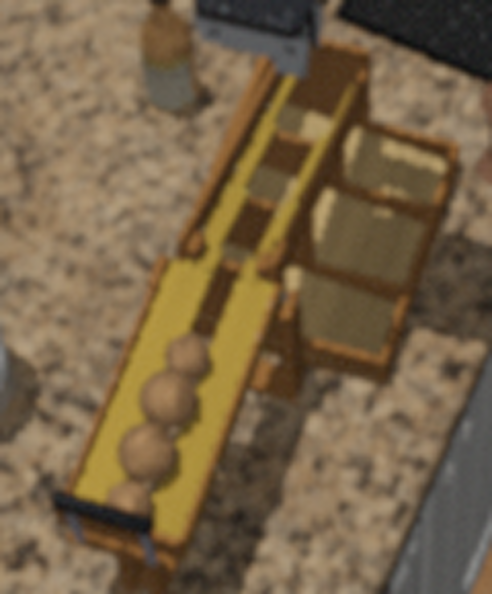

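>>> carry_out(steps=[{"dx": 0.0043, "dy": -0.0455, "dz": 0, "wx": 0, "wy": 0, "wz": 0, "claw": 0.55}, {"dx": 0.0043, "dy": -0.0455, "dz": 0, "wx": 0, "wy": 0, "wz": 0, "claw": 0.55}, {"dx": 0.0043, "dy": -0.0445, "dz": 0, "wx": 0, "wy": 0, "wz": 0, "claw": 0.55}, {"dx": 0, "dy": 0, "dz": 0, "wx": 0, "wy": 0, "wz": 0, "claw": 0.55}, {"dx": 0, "dy": 0, "dz": 0.02, "wx": 0, "wy": 0, "wz": 0, "claw": 0.55}, {"dx": 0, "dy": 0, "dz": 0.04, "wx": 0, "wy": 0, "wz": 0, "claw": 0.55}, {"dx": 0, "dy": 0, "dz": 0.025, "wx": 0, "wy": 0, "wz": 0, "claw": 0.55}, {"dx": 0, "dy": 0, "dz": 0.012, "wx": 0, "wy": 0, "wz": 0, "claw": 0.55}, {"dx": 0, "dy": 0, "dz": 0.006, "wx": 0, "wy": 0, "wz": 0, "claw": 0.55}, {"dx": 0, "dy": 0, "dz": 0, "wx": 0, "wy": 0, "wz": 0, "claw": 0.55}])

```text
clock: 30.9
position: [0.4759, 0.1494, 0.1263]
tool_rot: [-3.137, -0.163, -0.001]
wrist_force: [-0.5, 0.5, -0.0]
opening: 0.227
gripper_force: 6.1
```

>>> carry_out(steps=[{"dx": 0, "dy": 0, "dz": 0, "wx": 0, "wy": 0, "wz": 0, "claw": 0.51}, {"dx": 0, "dy": 0, "dz": 0, "wx": 0, "wy": 0, "wz": 0, "claw": 0.46}, {"dx": 0, "dy": 0, "dz": 0, "wx": 0, "wy": 0, "wz": 0, "claw": 0.42}, {"dx": 0, "dy": 0, "dz": 0, "wx": 0, "wy": 0, "wz": 0, "claw": 0.38}, {"dx": 0, "dy": 0, "dz": 0, "wx": 0, "wy": 0, "wz": 0, "claw": 0.38}, {"dx": 0, "dy": 0, "dz": -0.02, "wx": 0, "wy": 0, "wz": 0, "claw": 0.38}, {"dx": 0, "dy": 0, "dz": -0.04, "wx": 0, "wy": 0, "wz": 0, "claw": 0.38}, {"dx": 0, "dy": 0, "dz": -0.05, "wx": 0, "wy": 0, "wz": 0, "claw": 0.2}, {"dx": 0, "dy": 0, "dz": -0.04, "wx": 0, "wy": 0, "wz": 0, "claw": 0.1}, {"dx": 0, "dy": 0, "dz": -0.015, "wx": 0, "wy": 0, "wz": 0, "claw": 0.1}])

```text
clock: 32.15
position: [0.4766, 0.15, 0.2936]
tool_rot: [-3.136, -0.164, -0.007]
wrist_force: [0.4, 0.2, -0.4]
opening: 0.448
gripper_force: 0.0
```

```bash
python3 -c "
from h import *
to(.4584,.336,.25)
s=cams.capture('scene'); crop(s,235,180,355,325,4.1,'pics/j.png')"
```

```text
pos [0.4766 0.15   0.2936] tool d [ 0.0011 -0.1868  0.0438] turn [-0.06 -0.25 -0.02] op 42.1 F 0.0 [ 0.4  0.2 -0.4] 32.15
```

View pics/j.png

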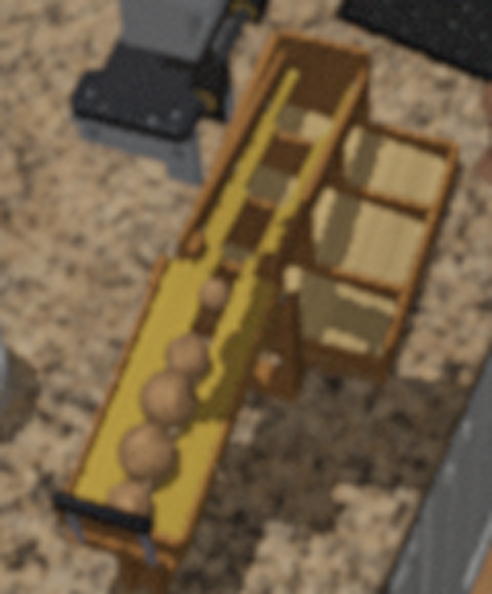

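>>> carry_out(steps=[{"dx": 0, "dy": -0.031, "dz": 0, "wx": 0, "wy": 0, "wz": 0, "claw": 0.1}, {"dx": 0, "dy": -0.031, "dz": 0, "wx": 0, "wy": 0, "wz": 0, "claw": 0.1}, {"dx": 0, "dy": -0.031, "dz": 0, "wx": 0, "wy": 0, "wz": 0, "claw": 0.1}, {"dx": 0, "dy": -0.031, "dz": 0, "wx": 0, "wy": 0, "wz": 0, "claw": 0.1}, {"dx": 0, "dy": -0.031, "dz": 0, "wx": 0, "wy": 0, "wz": 0, "claw": 0.1}, {"dx": 0.001, "dy": -0.031, "dz": 0, "wx": 0, "wy": 0, "wz": 0, "claw": 0.1}, {"dx": 0, "dy": 0, "dz": 0.04, "wx": 0, "wy": 0, "wz": 0, "claw": 0.1}, {"dx": 0, "dy": 0, "dz": 0.04, "wx": 0, "wy": 0, "wz": 0, "claw": 0.1}, {"dx": 0, "dy": 0, "dz": 0, "wx": 0, "wy": 0, "wz": 0, "claw": 0.1}, {"dx": 0, "dy": 0, "dz": 0, "wx": 0, "wy": 0, "wz": 0, "claw": 0.1}])

```text
clock: 33.45
position: [0.4577, 0.3352, 0.2119]
tool_rot: [-3.137, -0.164, -0.002]
wrist_force: [-0.7, -0.1, 0.3]
opening: 0.45
gripper_force: 0.0
```

```bash
python3 -c "
from h import *
to(.4584,.336,.158)
s=cams.capture('scene');t=cams.capture('top'); a=cv2.resize(s['pixels'][240:330,225:305],(444,500)); b=cv2.resize(t['pixels'][185:245,170:230],(350,350)); b=cv2.copyMakeBorder(b,0,150,0,0,cv2.BORDER_CONSTANT)
cv2.imwrite('pics/k.png',np.hstack([a,b])[:,:,::-1])"
```

```text
pos [0.4577 0.3352 0.2119] tool d [ 0.0007 -0.0007  0.0539] turn [-0.04 -0.07 -0.03] op 42.3 F 0.0 [-0.7 -0.1  0.3] 33.45
```

View pics/k.png

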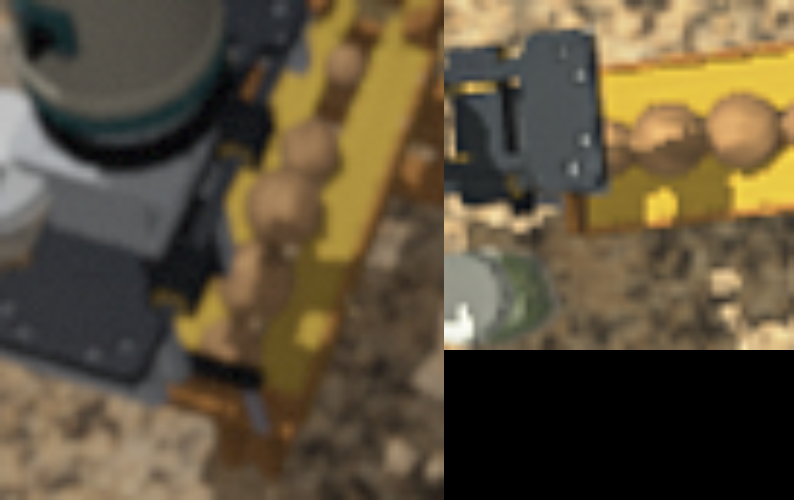

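>>> carry_out(steps=[{"dx": 0, "dy": 0, "dz": 0.02, "wx": 0, "wy": 0, "wz": 0, "claw": 0.1}, {"dx": 0, "dy": 0, "dz": 0.02, "wx": 0, "wy": 0, "wz": 0, "claw": 0.1}, {"dx": 0, "dy": 0, "dz": 0.012, "wx": 0, "wy": 0, "wz": 0, "claw": 0.1}, {"dx": 0, "dy": 0, "dz": 0, "wx": 0, "wy": 0, "wz": 0, "claw": 0.3}, {"dx": 0, "dy": 0, "dz": 0, "wx": 0, "wy": 0, "wz": 0, "claw": 0.5}, {"dx": 0, "dy": 0, "dz": 0, "wx": 0, "wy": 0, "wz": 0, "claw": 0.6}, {"dx": 0, "dy": 0, "dz": 0, "wx": 0, "wy": 0, "wz": 0, "claw": 0.66}, {"dx": 0, "dy": 0, "dz": 0, "wx": 0, "wy": 0, "wz": 0, "claw": 0.7}, {"dx": 0, "dy": 0, "dz": 0, "wx": 0, "wy": 0, "wz": 0, "claw": 0.73}, {"dx": 0, "dy": 0, "dz": 0, "wx": 0, "wy": 0, "wz": 0, "claw": 0.73}])

```text
clock: 34.8
position: [0.4571, 0.335, 0.159]
tool_rot: [-3.137, -0.164, -0.0]
wrist_force: [0.3, 1.4, 0.2]
opening: 0.134
gripper_force: 0.3
```

```bash
python3 -c "
from h import *
to(.4584,.336,.158)"
```

```text
pos [0.4571 0.335  0.159 ] tool d [ 0.0014 -0.0008  0.001 ] turn [-0.02 -0.01 -0.01] op 12.6 F 0.28 [0.3 1.4 0.2] 34.8
```

>>> carry_out(steps=[{"dx": 0, "dy": 0, "dz": 0, "wx": 0, "wy": 0, "wz": 0, "claw": 0.78}, {"dx": 0, "dy": 0, "dz": 0, "wx": 0, "wy": 0, "wz": 0, "claw": 0.82}, {"dx": 0, "dy": 0.0004, "dz": -0.0015, "wx": 0, "wy": 0, "wz": 0, "claw": 0.82}, {"dx": 0, "dy": 0.0005, "dz": -0.0018, "wx": 0, "wy": 0, "wz": 0, "claw": 0.82}, {"dx": 0, "dy": 0.0005, "dz": -0.0018, "wx": 0, "wy": 0, "wz": 0, "claw": 0.82}, {"dx": 0, "dy": 0.0005, "dz": -0.0018, "wx": 0, "wy": 0, "wz": 0, "claw": 0.82}, {"dx": 0, "dy": 0.0005, "dz": -0.0018, "wx": 0, "wy": 0, "wz": 0, "claw": 0.82}, {"dx": 0, "dy": 0.0006, "dz": -0.0018, "wx": 0, "wy": 0, "wz": 0, "claw": 0.82}, {"dx": 0, "dy": 0.0006, "dz": -0.0018, "wx": 0, "wy": 0, "wz": 0, "claw": 0.82}, {"dx": 0, "dy": 0.0006, "dz": -0.0018, "wx": 0, "wy": 0, "wz": 0, "claw": 0.82}])

```text
clock: 36.05
position: [0.4575, 0.3317, 0.1735]
tool_rot: [-3.136, -0.165, -0.001]
wrist_force: [-0.8, 5.6, -1.2]
opening: 0.12
gripper_force: 30.0
```

>>> carry_out(steps=[{"dx": 0, "dy": 0.0006, "dz": -0.0018, "wx": 0, "wy": 0, "wz": 0, "claw": 0.82}, {"dx": 0, "dy": 0.0006, "dz": -0.0018, "wx": 0, "wy": 0, "wz": 0, "claw": 0.82}, {"dx": 0, "dy": 0.0006, "dz": -0.0018, "wx": 0, "wy": 0, "wz": 0, "claw": 0.82}, {"dx": 0, "dy": 0.0007, "dz": -0.0018, "wx": 0, "wy": 0, "wz": 0, "claw": 0.82}, {"dx": 0, "dy": 0.0007, "dz": -0.0018, "wx": 0, "wy": 0, "wz": 0, "claw": 0.82}, {"dx": 0, "dy": 0.0007, "dz": -0.0018, "wx": 0, "wy": 0, "wz": 0, "claw": 0.82}, {"dx": 0, "dy": 0.0007, "dz": -0.0018, "wx": 0, "wy": 0, "wz": 0, "claw": 0.82}, {"dx": 0, "dy": 0.0007, "dz": -0.0018, "wx": 0, "wy": 0, "wz": 0, "claw": 0.82}, {"dx": 0, "dy": 0.0007, "dz": -0.0018, "wx": 0, "wy": 0, "wz": 0, "claw": 0.82}, {"dx": 0, "dy": 0.0007, "dz": -0.0018, "wx": 0, "wy": 0, "wz": 0, "claw": 0.82}])

```text
clock: 37.3
position: [0.4582, 0.3257, 0.1917]
tool_rot: [-3.135, -0.165, -0.001]
wrist_force: [-1.5, 6.2, 0.4]
opening: 0.116
gripper_force: 30.0
```

```bash
python3 -c "
from h import *
to(.4584,.336,.158)
s=cams.capture('scene'); crop(s,235,180,355,325,4.1,'pics/l.png')"
```

```text
pos [0.4582 0.3257 0.1917] tool d [ 0.0013 -0.0102  0.0338] turn [-0.15 -0.06  0.02] op 10.9 F 30.0 [-1.5  6.2  0.4] 37.3
```

View pics/l.png

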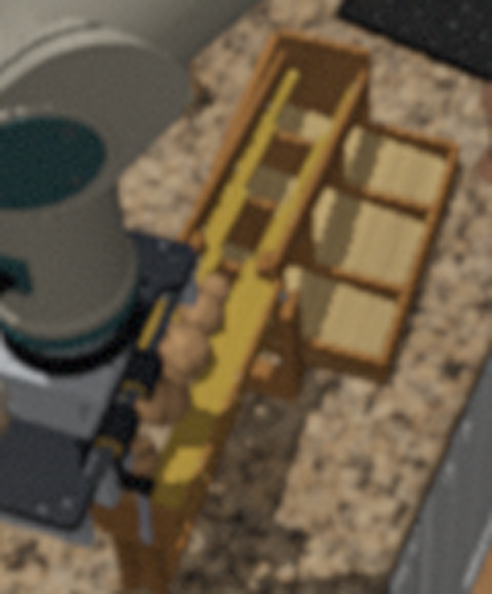

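>>> carry_out(steps=[{"dx": 0, "dy": 0.0008, "dz": -0.0017, "wx": 0, "wy": 0, "wz": 0, "claw": 0.82}, {"dx": 0, "dy": 0.0008, "dz": -0.0017, "wx": 0, "wy": 0, "wz": 0, "claw": 0.82}, {"dx": 0, "dy": 0.0008, "dz": -0.0017, "wx": 0, "wy": 0, "wz": 0, "claw": 0.82}, {"dx": 0, "dy": 0.0008, "dz": -0.0017, "wx": 0, "wy": 0, "wz": 0, "claw": 0.82}, {"dx": 0, "dy": 0.0008, "dz": -0.0017, "wx": 0, "wy": 0, "wz": 0, "claw": 0.82}, {"dx": 0, "dy": 0.0008, "dz": -0.0017, "wx": 0, "wy": 0, "wz": 0, "claw": 0.82}, {"dx": 0, "dy": 0.0008, "dz": -0.0017, "wx": 0, "wy": 0, "wz": 0, "claw": 0.82}, {"dx": 0, "dy": 0.0008, "dz": -0.0017, "wx": 0, "wy": 0, "wz": 0, "claw": 0.82}, {"dx": 0, "dy": 0.0008, "dz": -0.0017, "wx": 0, "wy": 0, "wz": 0, "claw": 0.82}, {"dx": 0, "dy": 0.0008, "dz": -0.0017, "wx": 0, "wy": 0, "wz": 0, "claw": 0.82}])

```text
clock: 38.6
position: [0.459, 0.3183, 0.209]
tool_rot: [-3.134, -0.165, -0.002]
wrist_force: [-1.2, 6.8, 2.0]
opening: 0.117
gripper_force: 30.0
```

>>> carry_out(steps=[{"dx": 0, "dy": 0.0009, "dz": -0.0016, "wx": 0, "wy": 0, "wz": 0, "claw": 0.82}, {"dx": 0, "dy": 0.0009, "dz": -0.0016, "wx": 0, "wy": 0, "wz": 0, "claw": 0.82}, {"dx": 0, "dy": 0.0009, "dz": -0.0016, "wx": 0, "wy": 0, "wz": 0, "claw": 0.82}, {"dx": 0, "dy": 0.0009, "dz": -0.0016, "wx": 0, "wy": 0, "wz": 0, "claw": 0.82}, {"dx": 0, "dy": 0.001, "dz": -0.0016, "wx": 0, "wy": 0, "wz": 0, "claw": 0.82}, {"dx": 0, "dy": 0.001, "dz": -0.0016, "wx": 0, "wy": 0, "wz": 0, "claw": 0.82}, {"dx": 0, "dy": 0.001, "dz": -0.0016, "wx": 0, "wy": 0, "wz": 0, "claw": 0.82}, {"dx": 0, "dy": 0.001, "dz": -0.0016, "wx": 0, "wy": 0, "wz": 0, "claw": 0.82}, {"dx": 0, "dy": 0.001, "dz": -0.0016, "wx": 0, "wy": 0, "wz": 0, "claw": 0.82}, {"dx": 0, "dy": 0.001, "dz": -0.0016, "wx": 0, "wy": 0, "wz": 0, "claw": 0.82}])

```text
clock: 39.85
position: [0.46, 0.3091, 0.2253]
tool_rot: [-3.133, -0.165, -0.002]
wrist_force: [-1.2, 6.0, 3.3]
opening: 0.115
gripper_force: 30.0
```

>>> carry_out(steps=[{"dx": 0, "dy": 0.001, "dz": -0.0016, "wx": 0, "wy": 0, "wz": 0, "claw": 0.82}, {"dx": 0, "dy": 0.001, "dz": -0.0016, "wx": 0, "wy": 0, "wz": 0, "claw": 0.82}, {"dx": 0, "dy": 0.0011, "dz": -0.0016, "wx": 0, "wy": 0, "wz": 0, "claw": 0.82}, {"dx": 0, "dy": 0.0011, "dz": -0.0016, "wx": 0, "wy": 0, "wz": 0, "claw": 0.82}, {"dx": 0, "dy": 0.0011, "dz": -0.0015, "wx": 0, "wy": 0, "wz": 0, "claw": 0.82}, {"dx": 0, "dy": 0.0011, "dz": -0.0015, "wx": 0, "wy": 0, "wz": 0, "claw": 0.82}, {"dx": 0, "dy": 0.0011, "dz": -0.0015, "wx": 0, "wy": 0, "wz": 0, "claw": 0.82}, {"dx": 0, "dy": 0.0011, "dz": -0.0015, "wx": 0, "wy": 0, "wz": 0, "claw": 0.82}, {"dx": 0, "dy": 0.0011, "dz": -0.0015, "wx": 0, "wy": 0, "wz": 0, "claw": 0.82}, {"dx": 0, "dy": 0.0011, "dz": -0.0015, "wx": 0, "wy": 0, "wz": 0, "claw": 0.82}])

```text
clock: 41.1
position: [0.4612, 0.2983, 0.2408]
tool_rot: [-3.133, -0.165, -0.003]
wrist_force: [-1.8, 7.5, 4.6]
opening: 0.118
gripper_force: 30.0
```

```bash
python3 -c "
from h import *
to(.4584,.336,.158)
s=cams.capture('scene'); cv2.imwrite('pics/m.png',s['pixels'][:,:,::-1])
x0,y0,x1,y1=235,180,355,325
i=cv2.imread('pics/l.png')
print(np.degrees(0))
"
```

```text
pos [0.4612 0.2983 0.2408] tool d [ 0.0011 -0.0375  0.0829] turn [-0.24 -0.11  0.04] op 11.1 F 30.0 [-1.8  7.5  4.6] 41.1
0.0
```

>>> carry_out(steps=[{"dx": 0, "dy": 0.0011, "dz": -0.0014, "wx": 0, "wy": 0, "wz": 0, "claw": 0.82}, {"dx": 0, "dy": 0.0011, "dz": -0.0014, "wx": 0, "wy": 0, "wz": 0, "claw": 0.82}, {"dx": 0, "dy": 0.0011, "dz": -0.0014, "wx": 0, "wy": 0, "wz": 0, "claw": 0.82}, {"dx": 0, "dy": 0.0011, "dz": -0.0014, "wx": 0, "wy": 0, "wz": 0, "claw": 0.82}, {"dx": 0, "dy": 0, "dz": 0, "wx": 0, "wy": 0, "wz": 0, "claw": 0.82}, {"dx": 0, "dy": 0, "dz": 0, "wx": 0, "wy": 0, "wz": 0, "claw": 0.82}, {"dx": 0, "dy": 0, "dz": 0, "wx": 0, "wy": 0, "wz": 0, "claw": 0.82}, {"dx": 0, "dy": 0, "dz": 0, "wx": 0, "wy": 0, "wz": 0, "claw": 0.82}, {"dx": 0, "dy": 0, "dz": 0, "wx": 0, "wy": 0, "wz": 0, "claw": 0.82}, {"dx": 0, "dy": 0, "dz": 0, "wx": 0, "wy": 0, "wz": 0, "claw": 0.82}])

```text
clock: 42.4
position: [0.4617, 0.2937, 0.2464]
tool_rot: [-3.133, -0.165, -0.003]
wrist_force: [-0.5, 6.8, 5.4]
opening: 0.119
gripper_force: 30.0
```

```bash
cat > tr.py <<'E'
from h import *
s=cams.capture('scene'); t=cams.capture('top')
yaw=np.radians(6); X=np.array([np.cos(yaw),np.sin(yaw)]); Y=np.array([-X[1],X[0]]); H=np.array([.478,.129])
for n,c,bg in(("scene",s,"pics/scene0.png"),("top",t,"pics/top0.png")):
    B=cv2.imread(bg)[:,:,::-1].astype(int); A=c["pixels"].astype(int)
    m=np.zeros(A.shape[:2],np.uint8); P=[np.r_[H+X*x/1e3+Y*y/1e3,.03] for x,y in((-100,-22),(-40,-22),(-40,-212),(-100,-212))]
    cv2.fillPoly(m,[np.array([proj(c,p) for p in P]).round().astype(np.int32)],1)
    h=cv2.cvtColor(c["pixels"],cv2.COLOR_RGB2HSV)
    d=((np.abs(A-B).sum(2)>60)&(m>0)).astype(np.uint8)
    k,_,st,ce=cv2.connectedComponentsWithStats(d)
    for i in range(1,k):
        if st[i][4]>8:
            w=onz(c,ce[i],.03)[:2]-H; col=c["pixels"][_==i].mean(0).round(); print(n,ce[i].round(1),st[i][4],"ramp",(w@X*1e3).round(),(w@Y*1e3).round(),col)
print(status.get_state()["clock"])
E
python3 tr.py
```

```text
scene [334.6 219.9] 141 ramp -72.0 -192.0 [115.  90.  61.]
scene [328.2 234. ] 115 ramp -68.0 -135.0 [119.  93.  63.]
scene [334.2 231.2] 21 ramp -83.0 -150.0 [137. 104.  71.]
scene [328.3 251.2] 12 ramp -87.0 -75.0 [124.  94.  63.]
scene [327.9 256.9] 22 ramp -92.0 -56.0 [116.  91.  61.]
top [327.3 221.4] 177 ramp -69.0 -194.0 [166. 128.  82.]
top [309.  224.7] 123 ramp -73.0 -136.0 [165. 128.  82.]
top [287.2 232.5] 37 ramp -90.0 -67.0 [170. 130.  82.]
42.5
```

```bash
python3 -c "
from h import *
s=cams.capture('scene');t=cams.capture('top'); a=cv2.resize(s['pixels'][170:330,230:360],(406,500),interpolation=cv2.INTER_CUBIC); b=cv2.resize(t['pixels'][175:255,240:350],(390,284),interpolation=cv2.INTER_CUBIC); b=cv2.copyMakeBorder(b,0,216,0,0,cv2.BORDER_CONSTANT)
cv2.imwrite('pics/n.png',np.hstack([a,b])[:,:,::-1])"
```

```text
(no output)
```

View pics/n.png

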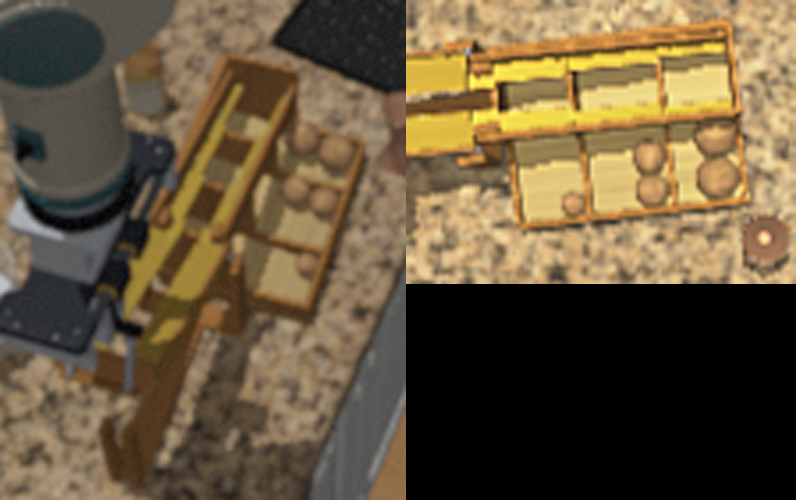

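>>> carry_out(steps=[{"dx": 0, "dy": -0.0021, "dz": 0.0025, "wx": 0, "wy": 0, "wz": 0, "claw": 0.82}, {"dx": 0, "dy": -0.002, "dz": 0.0025, "wx": 0, "wy": 0, "wz": 0, "claw": 0.82}, {"dx": 0, "dy": -0.002, "dz": 0.0026, "wx": 0, "wy": 0, "wz": 0, "claw": 0.82}, {"dx": 0, "dy": -0.0019, "dz": 0.0026, "wx": 0, "wy": 0, "wz": 0, "claw": 0.82}, {"dx": 0, "dy": -0.0019, "dz": 0.0026, "wx": 0, "wy": 0, "wz": 0, "claw": 0.82}, {"dx": 0, "dy": -0.0018, "dz": 0.0026, "wx": 0, "wy": 0, "wz": 0, "claw": 0.82}, {"dx": 0, "dy": -0.0018, "dz": 0.0026, "wx": 0, "wy": 0, "wz": 0, "claw": 0.82}, {"dx": 0, "dy": -0.0018, "dz": 0.0027, "wx": 0, "wy": 0, "wz": 0, "claw": 0.82}, {"dx": 0, "dy": -0.0017, "dz": 0.0027, "wx": 0, "wy": 0, "wz": 0, "claw": 0.82}, {"dx": 0, "dy": -0.0017, "dz": 0.0027, "wx": 0, "wy": 0, "wz": 0, "claw": 0.82}])

```text
clock: 43.85
position: [0.4597, 0.3115, 0.2198]
tool_rot: [-3.135, -0.165, -0.002]
wrist_force: [-0.2, 5.6, 2.6]
opening: 0.12
gripper_force: 30.0
```

>>> carry_out(steps=[{"dx": 0, "dy": -0.0016, "dz": 0.0028, "wx": 0, "wy": 0, "wz": 0, "claw": 0.82}, {"dx": 0, "dy": -0.0016, "dz": 0.0029, "wx": 0, "wy": 0, "wz": 0, "claw": 0.82}, {"dx": 0, "dy": -0.0016, "dz": 0.0029, "wx": 0, "wy": 0, "wz": 0, "claw": 0.82}, {"dx": 0, "dy": -0.0015, "dz": 0.0029, "wx": 0, "wy": 0, "wz": 0, "claw": 0.82}, {"dx": 0, "dy": -0.0015, "dz": 0.003, "wx": 0, "wy": 0, "wz": 0, "claw": 0.82}, {"dx": 0, "dy": -0.0015, "dz": 0.003, "wx": 0, "wy": 0, "wz": 0, "claw": 0.82}, {"dx": 0, "dy": -0.0014, "dz": 0.003, "wx": 0, "wy": 0, "wz": 0, "claw": 0.82}, {"dx": 0, "dy": -0.0014, "dz": 0.003, "wx": 0, "wy": 0, "wz": 0, "claw": 0.82}, {"dx": 0, "dy": -0.0014, "dz": 0.003, "wx": 0, "wy": 0, "wz": 0, "claw": 0.82}, {"dx": 0, "dy": -0.0013, "dz": 0.003, "wx": 0, "wy": 0, "wz": 0, "claw": 0.82}])

```text
clock: 45.1
position: [0.4582, 0.3255, 0.19]
tool_rot: [-3.136, -0.165, -0.001]
wrist_force: [-1.6, 5.1, 1.3]
opening: 0.122
gripper_force: 30.0
```

```bash
python3 -c "
from h import *
to(.4571,.335,.159)"
```

```text
pos [0.4582 0.3255 0.19  ] tool d [-0.0001 -0.0095  0.031 ] turn [-0.07 -0.04  0.01] op 11.5 F 30.0 [-1.6  5.1  1.3] 45.1
```

>>> carry_out(steps=[{"dx": 0, "dy": -0.0012, "dz": 0.0031, "wx": 0, "wy": 0, "wz": 0, "claw": 0.82}, {"dx": 0, "dy": -0.0012, "dz": 0.0031, "wx": 0, "wy": 0, "wz": 0, "claw": 0.82}, {"dx": 0, "dy": -0.0011, "dz": 0.0032, "wx": 0, "wy": 0, "wz": 0, "claw": 0.82}, {"dx": 0, "dy": -0.0011, "dz": 0.0032, "wx": 0, "wy": 0, "wz": 0, "claw": 0.82}, {"dx": 0, "dy": -0.001, "dz": 0.0032, "wx": 0, "wy": 0, "wz": 0, "claw": 0.82}, {"dx": 0, "dy": -0.001, "dz": 0.0032, "wx": 0, "wy": 0, "wz": 0, "claw": 0.82}, {"dx": 0, "dy": -0.001, "dz": 0.0032, "wx": 0, "wy": 0, "wz": 0, "claw": 0.82}, {"dx": 0, "dy": -0.0009, "dz": 0.0032, "wx": 0, "wy": 0, "wz": 0, "claw": 0.82}, {"dx": 0, "dy": -0.0008, "dz": 0.0032, "wx": 0, "wy": 0, "wz": 0, "claw": 0.82}, {"dx": 0, "dy": -0.0004, "dz": 0.0018, "wx": 0, "wy": 0, "wz": 0, "claw": 0.82}])

```text
clock: 46.35
position: [0.4571, 0.3348, 0.1591]
tool_rot: [-3.137, -0.165, -0.0]
wrist_force: [-0.8, 4.8, 0.9]
opening: 0.121
gripper_force: 30.0
```

Back at the rest height. I'll open gently and retreat upward.

>>> carry_out(steps=[{"dx": 0, "dy": 0, "dz": 0.0005, "wx": 0, "wy": 0, "wz": 0, "claw": 0.76}, {"dx": 0, "dy": 0, "dz": 0, "wx": 0, "wy": 0, "wz": 0, "claw": 0.7}, {"dx": 0, "dy": 0, "dz": 0, "wx": 0, "wy": 0, "wz": 0, "claw": 0.5}, {"dx": 0, "dy": 0, "dz": 0, "wx": 0, "wy": 0, "wz": 0, "claw": 0.2}, {"dx": 0, "dy": 0, "dz": 0, "wx": 0, "wy": 0, "wz": 0, "claw": 0.1}, {"dx": 0, "dy": 0, "dz": 0, "wx": 0, "wy": 0, "wz": 0, "claw": 0.1}, {"dx": 0, "dy": 0, "dz": -0.02, "wx": 0, "wy": 0, "wz": 0, "claw": 0.1}, {"dx": 0, "dy": 0, "dz": -0.04, "wx": 0, "wy": 0, "wz": 0, "claw": 0.1}, {"dx": 0, "dy": 0, "dz": -0.05, "wx": 0, "wy": 0, "wz": 0, "claw": 0.1}, {"dx": 0, "dy": 0, "dz": -0.03, "wx": 0, "wy": 0, "wz": 0, "claw": 0.1}])

```text
clock: 47.6
position: [0.4578, 0.3345, 0.3011]
tool_rot: [-3.136, -0.164, -0.004]
wrist_force: [-0.4, 0.7, -0.5]
opening: 0.452
gripper_force: 0.0
```

>>> carry_out(steps=[{"dx": 0, "dy": 0, "dz": 0, "wx": 0, "wy": 0, "wz": 0, "claw": 0.1}, {"dx": 0, "dy": 0, "dz": 0, "wx": 0, "wy": 0, "wz": 0, "claw": 0.1}, {"dx": 0, "dy": 0, "dz": 0, "wx": 0, "wy": 0, "wz": 0, "claw": 0.1}, {"dx": 0, "dy": 0, "dz": 0, "wx": 0, "wy": 0, "wz": 0, "claw": 0.1}, {"dx": 0, "dy": 0, "dz": 0, "wx": 0, "wy": 0, "wz": 0, "claw": 0.1}, {"dx": 0, "dy": 0, "dz": 0, "wx": 0, "wy": 0, "wz": 0, "claw": 0.1}, {"dx": 0, "dy": 0, "dz": 0, "wx": 0, "wy": 0, "wz": 0, "claw": 0.1}, {"dx": 0, "dy": 0, "dz": 0, "wx": 0, "wy": 0, "wz": 0, "claw": 0.1}, {"dx": 0, "dy": 0, "dz": 0, "wx": 0, "wy": 0, "wz": 0, "claw": 0.1}, {"dx": 0, "dy": 0, "dz": 0, "wx": 0, "wy": 0, "wz": 0, "claw": 0.1}])

```text
clock: 48.85
position: [0.4571, 0.3343, 0.2986]
tool_rot: [-3.137, -0.164, -0.0]
wrist_force: [-1.1, 0.5, -0.9]
opening: 0.455
gripper_force: 0.0
```

```bash
python3 tr.py; python3 -c "
from h import *
s=cams.capture('scene')
m=(s['pixels'][290:320,242:285].max(2)<45); print('bar px',m.sum(), np.argwhere(m).mean(0)[::-1]+[242,290])
B=cv2.imread('pics/scene0.png')[:,:,::-1].astype(int); d=np.abs(s['pixels'].astype(int)-B).sum(2)
for n,(x,y) in dict(jig=(360,211),bit=(277,192),jar=(279,352)).items(): print(n,d[y-12:y+12,x-8:x+8].mean())"
```

```text
scene [333.9 220.4] 121 ramp -71.0 -190.0 [109.  86.  58.]
scene [338.9 216.1] 17 ramp -81.0 -210.0 [147. 115.  79.]
scene [328.2 234. ] 116 ramp -69.0 -135.0 [119.  93.  63.]
scene [334.2 231.3] 21 ramp -83.0 -150.0 [137. 105.  72.]
scene [328.3 251.2] 12 ramp -87.0 -75.0 [124.  93.  62.]
scene [327.9 256.9] 22 ramp -92.0 -56.0 [115.  90.  60.]
top [327.3 221.4] 177 ramp -69.0 -194.0 [166. 128.  82.]
top [308.9 224.7] 122 ramp -73.0 -136.0 [165. 127.  81.]
top [287.2 232.5] 38 ramp -89.0 -66.0 [171. 131.  83.]
48.95
bar px 77 [260.58441558 305.48051948]
jig 20.8125
bit 19.0078125
jar 135.86979166666666
```

```bash
python3 -c "
from h import *
for n,(x0,y0,x1,y1) in dict(scene=(262,330,300,375),top=(160,222,192,252)).items():
    B=cv2.imread(f'pics/{n}0.png')[:,:,::-1]; A=cams.capture(n)['pixels']
    for I in (B,A):
        r=I[y0:y1,x0:x1].astype(int); m=(r.min(2)>150)&(np.ptp(r,axis=2)<25); print(n,m.sum(),(np.argwhere(m).mean(0)[::-1]+[x0,y0]).round(1) if m.any() else None, r.mean((0,1)).round())"
```

```text
scene 240 [277.6 347.3] [122. 109.  92.]
scene 0 None [103.  92.  76.]
top 181 [171.8 235.4] [175. 158. 127.]
top 1 [174. 242.] [151. 135. 106.]
```

>>> carry_out(steps=[{"dx": 0, "dy": 0.04, "dz": 0, "wx": 0, "wy": 0, "wz": 0, "claw": 0.1}, {"dx": 0, "dy": 0.045, "dz": 0, "wx": 0, "wy": 0, "wz": 0, "claw": 0.1}, {"dx": 0, "dy": 0.045, "dz": 0, "wx": 0, "wy": 0, "wz": 0, "claw": 0.1}, {"dx": 0, "dy": 0.045, "dz": 0, "wx": 0, "wy": 0, "wz": 0, "claw": 0.1}, {"dx": 0, "dy": 0.045, "dz": 0, "wx": 0, "wy": 0, "wz": 0, "claw": 0.1}, {"dx": 0, "dy": 0.045, "dz": 0, "wx": 0, "wy": 0, "wz": 0, "claw": 0.1}, {"dx": 0, "dy": 0.03, "dz": 0, "wx": 0, "wy": 0, "wz": 0, "claw": 0.1}, {"dx": 0, "dy": 0, "dz": 0, "wx": 0, "wy": 0, "wz": 0, "claw": 0.1}, {"dx": 0, "dy": 0, "dz": 0, "wx": 0, "wy": 0, "wz": 0, "claw": 0.1}, {"dx": 0, "dy": 0, "dz": 0, "wx": 0, "wy": 0, "wz": 0, "claw": 0.1}])

```text
clock: 50.35
position: [0.4878, 0.0426, 0.2986]
tool_rot: [-3.136, -0.168, 0.0]
wrist_force: [-0.4, 0.8, -0.6]
opening: 0.45
gripper_force: 0.0
```

```bash
python3 -c "
from h import *
for n,(x0,y0,x1,y1) in dict(scene=(262,330,300,375),top=(160,222,192,252)).items():
    B=cv2.imread(f'pics/{n}0.png')[:,:,::-1]; A=cams.capture(n)['pixels']
    for I in (B,A):
        r=I[y0:y1,x0:x1].astype(int); m=(r.min(2)>150)&(np.ptp(r,axis=2)<25); print(n,m.sum(),(np.argwhere(m).mean(0)[::-1]+[x0,y0]).round(1) if m.any() else None, r.mean((0,1)).round())"
```

```text
scene 240 [277.6 347.3] [122. 109.  92.]
scene 250 [277.5 347.2] [128. 115.  97.]
top 181 [171.8 235.4] [175. 158. 127.]
top 181 [171.8 235.4] [177. 159. 128.]
```

The jar hasn't moved; the arm's shadow had only darkened it. Handing in.

```bash
python3 -c "
from bench import ticket
print(ticket.hand_in())"
```

```text
the job is handed in; nothing more can be done
None
```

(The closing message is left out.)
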